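Pack the port-finishing kit

TASK

Pack the finishing kit into the tray: put the double-ended plug gauge lying in the long narrow pocket, the polishing bar lying in the shorter, broader rectangular pocket, the black loupe on its wide rim in the larger round pocket and the small oil vial upright in the smaller round pocket, each down on its pocket's floor. Never tip the vial over, and leave the short single-ended gauge and the white O-ring tub where they are.

Things in the scene. Friction and masses are not known exactly. Their poses are not given: they have to be found in the camera images.
- plug_gauge_mid (a point): double-ended plug gauge, bare grey metal, lying on the cart: a fat short cylinder at BOTH ends of a thinner handle; 98 mm long along its y axis, 25 mm wide (x) and 25 mm high; does not roll; about 0.12 kg; the point is its centre, half-way up; z up
- loupe_mid (a point): eye loupe, black open-topped tapered round cup, standing on its wide rim; 37 mm diameter at the lower part, narrower at the top, 26 mm high; about 0.045 kg; the point is on its axis, half-way up; z up
- polish_bar_mid (a point): rectangular bar of polishing compound in torn paper, half dark, half pale, lying; 72 mm long along its y axis, 35 mm wide (x), 29 mm high; about 0.15 kg; the point is its centre, half-way up; z up
- oil_vial_mid (a point): small glass oil vial with a cap, standing; body 24 mm diameter up to 45 mm, cap 16 mm diameter, 59 mm high in all; about 0.035 kg; the point is on its axis, half-way up; z up (the taller oil bottle with a spout at the back of the cart is not it)
- ring_tub_mid (a point): look-alike, to be left alone: low white round tub with black O-rings in it, 45 mm diameter, 20 mm high; the point is on its axis, half-way up
- short_gauge_mid (a point): look-alike, to be left alone: short single-ended plug gauge of grey metal, lying: a fat cylinder at ONE end only of a handle with dark rings; 58 mm long along its y axis, 25 mm wide and high; the point is its centre, half-way up
- gauge_pocket (a point): pocket for the plug gauge: long narrow rectangle, 116 mm along its x axis by 44 mm along its y axis. Dark floor, 4 mm deep, in a plastic insert 126 (x) x 69 mm, one of four lying in any order side by side in a fixed low tray (134 x 292 mm, rim 14 mm high). Point: centre of the pocket floor, 9 mm above the cart top (insert top 13 mm); z up.
- bar_pocket (a point): pocket for the polishing bar: shorter, broader rectangle, 92 mm along its x axis by 55 mm along its y axis. Dark floor, 4 mm deep, in a plastic insert 126 (x) x 69 mm, one of four lying in any order side by side in a fixed low tray (134 x 292 mm, rim 14 mm high). Point: centre of the pocket floor, 9 mm above the cart top (insert top 13 mm); z up.
- loupe_pocket (a point): pocket for the loupe: the larger round one, 56 mm diameter. Dark floor, 4 mm deep, in a plastic insert 126 (x) x 69 mm, one of four lying in any order side by side in a fixed low tray (134 x 292 mm, rim 14 mm high). Point: centre of the pocket floor, 9 mm above the cart top (insert top 13 mm); z up.
- vial_pocket (a point): pocket for the vial: the smaller round one, 44 mm diameter. Dark floor, 4 mm deep, in a plastic insert 126 (x) x 69 mm, one of four lying in any order side by side in a fixed low tray (134 x 292 mm, rim 14 mm high). Point: centre of the pocket floor, 9 mm above the cart top (insert top 13 mm); z up.

How it is judged:
At the end, for the whole second after the job is handed in: Each of the four rests on its own pocket's floor: centre within 16 mm in plan and 3 mm in height; gauge and bar along the pocket within 0.3 rad; loupe and vial upright within 0.12 rad; released and at rest. Tub and short gauge within 20 mm of their starts (horizontal distance between plug_gauge_mid and gauge_pocket below 0.016 m and z of plug_gauge_mid in the frame of gauge_pocket between 0.0095 and 0.0155 m and linear speed of each of plug_gauge, polish_bar, loupe, oil_vial below 0.02 m/s and angular speed of each of plug_gauge, polish_bar, loupe, oil_vial below 0.2 rad/s and angle between the y axis of plug_gauge_mid and the x axis of gauge_pocket, either way round below 0.3 rad and horizontal distance between polish_bar_mid and bar_pocket below 0.016 m and z of polish_bar_mid in the frame of bar_pocket between 0.0115 and 0.0175 m and angle between the y axis of polish_bar_mid and the x axis of bar_pocket, either way round below 0.3 rad and horizontal distance between loupe_mid and loupe_pocket below 0.016 m and z of loupe_mid in the frame of loupe_pocket between 0.01 and 0.016 m and angle between each of loupe_mid, oil_vial_mid's own z axis and vertical below 0.12 rad and horizontal distance between oil_vial_mid and vial_pocket below 0.016 m and z of oil_vial_mid in the frame of vial_pocket between 0.0265 and 0.0325 m and distance of each of ring_tub_mid, short_gauge_mid from where it was at the start of the episode below 0.02 m); the robot touches nothing.
It fails at once if the oil vial is tipped over (more than 0.6 rad from upright) (angle between oil_vial_mid's own z axis and vertical above 0.6 rad).
It fails at once if the short single-ended gauge is moved by more than 20 mm (distance of short_gauge_mid from where it was at the start of the episode above 0.02 m).
It fails at once if the O-ring tub is moved by more than 20 mm (distance of ring_tub_mid from where it was at the start of the episode above 0.02 m).
It also fails if it takes over 90 s, if anything falls off the work surface, if the arm or the gripper's body presses on something with over 40 N, if the wrist force passes 120 N, or if a joint passes its speed limit or range.

ROBOT

A 6-joint arm with a two-finger parallel gripper is mounted at the origin on a cart in front of the work surface, level with it; the furniture and walls round the work are solid. World frame = base frame: x ahead of the robot, y to its left, z up, the work surface at z = 0. Lengths are in m, angles in rad, forces in N, time in s.
With the tool pointing down it reaches from about 0.35 to 0.775 m from the base axis. Payload 5.5 kg.
Tool frame: the origin (TCP) lies on the centre line of the jaws, within the pads' length; the fingertips stand 8 mm ahead of it and the grasp point (between the pads) lies 11 mm behind it; z points along the fingers, y is the direction in which the jaws open and shut (so a half turn about z gives the same grasp; the last joint's range is limited). The gripper opens to 85 mm and grips with 20 to 120 N. Pads are 22 mm wide; open, the fingers measure 114 mm over their backs; the gripper's body (76 mm by 85 mm) begins 54 mm behind the grasp point. The pads swing forward as they close: fully open they stand 13 mm farther back than shut.
Start: joints at [1.145, 0.313, 0.046, 1.304, 0, 1.431], TCP at [0.162, 0.552, 0.239] pointing down, gripper open.
Joint ranges: [-2.76, 2.76], [-0.86, 1.69], [-1.03, 1.26], [-2.2, 2.34], [-1.47, 1.5], [-3.14, 3.14]. Speed limits (rad/s): [2.57, 2.57, 3.14, 3.14, 3.14, 3.14].

INTERFACE

Orientations are given as a unit quaternion [w, x, y, z].
In Python, from workcell import env gives the robot as it stands. The module is installed in compiled form; this text tells all that it offers.
- The arm moves only by the tool play_rows, never from a script. Its argument "steps" is a list of rows, each an object with "claw": the closure in counts, from 0 (fully open) to 255 (shut); "dp": the shift along the tool's x, y, z in m, a list of three; "angular": the turn, a rotation vector about the tool's x, y, z in degrees, a list of three. In form: [{"claw": claw, "dp": [dx, dy, dz], "angular": [wx, wy, wz]}, ...]. A call has exactly 8 rows; each row shifts and turns the commanded pose from where the row before left it, along the tool's axes as they then stand; what a row does not reach is not made up. A row lasts 1/12 s, in which the tool goes at most 41.7 mm and 7.16 degrees, less where a joint would pass 70% of its speed; a pose out of reach is approached as far as the arm can. A call is refused whole if a number of a shift passes 0.0417 or a number of a turn 7.16, either way. A call with a gripper value outside its range is refused whole. The fingers move at their own pace and stop on an object; "force" is the grip in N (left out, the last holds). Time passes only in rows, so rows that do not move let the fingers close, or fill a call up. It gives the time, the measured TCP pose, the force and the opening at its end, in the units of the state.
- env.get_state(): the state, without advancing time (a new reading comes with each control period).
- env.read_camera(name): name is "scene" or "top"; returns (picture, depth): 420x560x3 uint8, red, green, blue; 420x560 float32, m along the optical axis (not along the pixel's ray), 0 where there is no reading.
- env.calibration(name): a dict with "fx", "fy", "cx", "cy" (pixels), "world_from_camera" (4x4, takes a point from camera to world coordinates). Camera axes: x right, y down, z forward; pixel columns grow to the right and rows downward; lengths in m; the calibration is good to about 2 mm. A picture is of the moment at which its call begins. calibration takes no time and is no camera call.
- env.hand_in(): hands the job in, once; it reports no verdict.
The state is a dict: "clock": time; "joint_pos": joint angles; "qvel": joint speeds; "tau": joint torques, N m; "tcp_pos": TCP position; "orientation": TCP orientation; "wrist_force": force on the tool from outside, world axes, zero at the start; "ft_torque": the same for the moment, N m; "finger_gap": finger opening in m.
Only numpy, scipy, OpenCV 4.12 (cv2) and the standard library are available. Lean on these libraries where they do the work, as an engineer would, in place of code of your own. Each camera call takes 0.05 s, during which the arm holds its last target. There are 200 camera calls.

## Working session

There is one attempt and no reset: what is moved stays moved. The work goes in short steps, Python scripts to look and compute and a tool call to move; the robot and the scene stay as the last step left them, time stands still between calls to the robot, and variables do not carry over. Pictures are saved under pics/ and viewed, about 12 in all and at most 16, crops included, and the job is handed in when it is done.

Besides the shell and the picture viewer there is one more tool, called after "Call:" as name(argument=value, ...) on one line, values as JSON. play_rows: Moves the arm, as the interface text tells. Its arguments: {"type":"object","properties":{"steps":{"type":"array","items":{"type":"object","properties":{"claw":{"type":"number"},"dp":{"type":"array","items":{"type":"number"}},"angular":{"type":"array","items":{"type":"number"}}}}},"force":{"type":"number"}},"required":["steps"]}

```bash
mkdir -p pics
cat > h.py <<'E'
import numpy as np, cv2
from workcell import env
from scipy.spatial.transform import Rotation as R
def cam(n): 
    p,d=env.read_camera(n); np.savez(f'{n}.npz',p=p,d=d); return p,d
def cloud(n):
    z=np.load(f'{n}.npz'); d=z['d']; c=env.calibration(n); v,u=np.indices(d.shape)
    P=np.stack([(u-c['cx'])/c['fx']*d,(v-c['cy'])/c['fy']*d,d,np.ones_like(d)],-1)@np.array(c['world_from_camera']).T
    P[d==0]=np.nan
    return z['p'],P[...,:3]
E
python3 - <<'E'
from h import *
for n in('scene','top'):
    p,d=cam(n); cv2.imwrite(f'pics/{n}0.png',cv2.resize(p[...,::-1],None,fx=1.42,fy=1.42))
    print(n,env.calibration(n))
print(env.get_state())
E
```

```text
scene {'fx': 490.6117482149148, 'fy': 490.6117482149148, 'cx': 287.76286017014235, 'cy': 211.22211042769885, 'world_from_camera': array([[-0.7906756 , -0.45065622,  0.41441653,  0.17054653],
       [-0.61197566,  0.60146834, -0.51353834,  0.40430538],
       [-0.01782917, -0.65965507, -0.75135698,  0.70418093],
       [ 0.        ,  0.        ,  0.        ,  1.        ]])}
top {'fx': 506.21596644251264, 'fy': 506.21596644251264, 'cx': 279.36372070346073, 'cy': 212.7622827945655, 'world_from_camera': array([[-0.009355  , -0.98399238,  0.17796482,  0.40032302],
       [-0.99992735,  0.00785251, -0.00914508, -0.01823087],
       [ 0.00760122, -0.17803744, -0.98399436,  0.89185061],
       [ 0.        ,  0.        ,  0.        ,  1.        ]])}
{'clock': 0.1, 'joint_pos': array([ 1.14541364e+00,  3.13932315e-01,  4.50741229e-02,  1.30360515e+00,
       -2.24361243e-05,  1.43119114e+00]), 'qvel': array([-0.00040508, -0.00097088,  0.00265212,  0.00113169,  0.00249216,
        0.00038097]), 'tau': array([ 3.09631170e-03, -4.81725383e+01,  2.99243081e+01,  1.26939584e-02,
       -4.44372790e-05,  1.50651135e-05]), 'tcp_pos': array([0.16192374, 0.55125648, 0.23848649]), 'orientation': array([-2.21568020e-04,  1.42402954e-01,  9.89808418e-01, -8.03596605e-04]), 'wrist_force': array([-0.22727997, -0.39460728,  0.46338131]), 'ft_torque': array([ 0.01686177, -0.00396166,  0.03113028]), 'finger_gap': 0.08545716373033861}
```

View pics/top0.png

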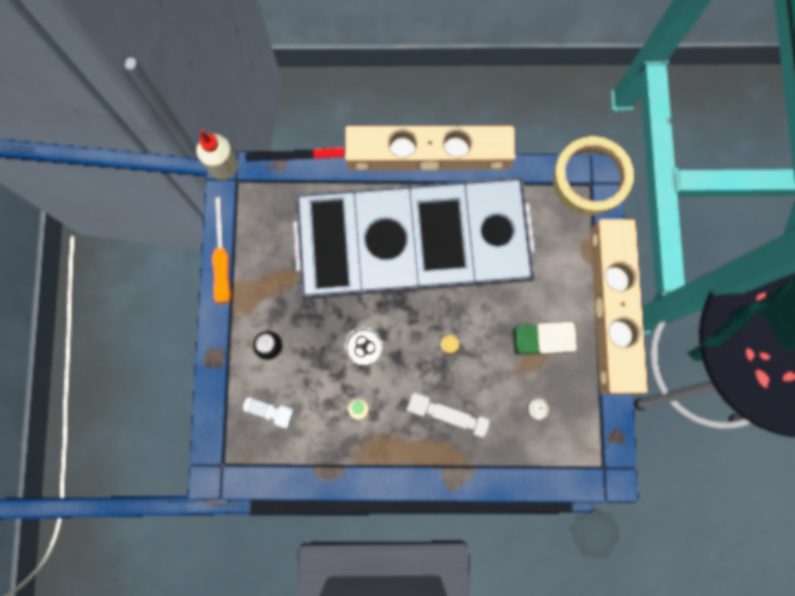

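View pics/scene0.png

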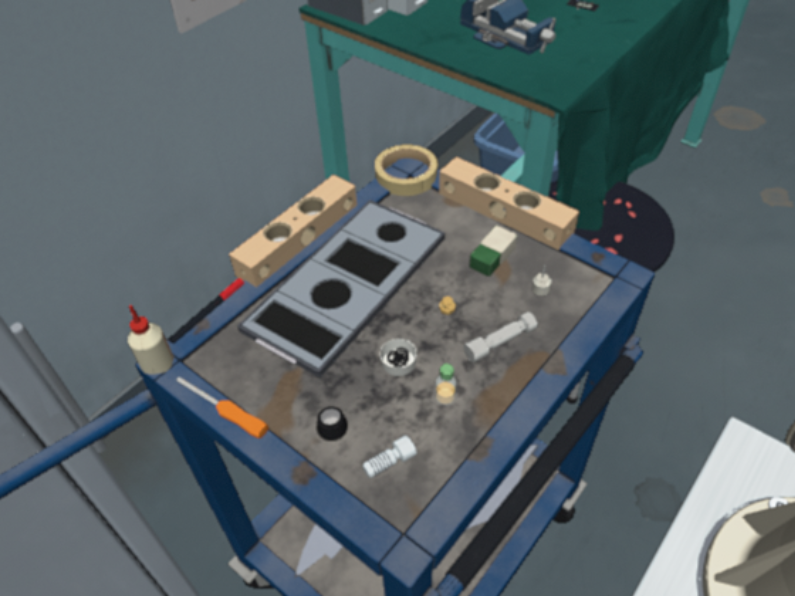

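The top view shows the loupe at (267,345), the vial with its green cap at (358,408), the gauge at about (448,415), the bar at (545,338), the tub at (364,347) and the short gauge at (268,412). The tray pockets are at gauge (331,243), loupe (386,239), bar (443,235) and vial (497,230). All of these are in 1.42x pixels.

```bash
cat > meas.py <<'E'
from h import *
def blobs(n='top',lo=0.007,hi=0.08):
    p,P=cloud(n); z=P[...,2]
    m=((z>lo)&(z<hi)&(P[...,0]>.28)&(P[...,0]<.70)&(abs(P[...,1])<.36)).astype(np.uint8)
    k,l,s,c=cv2.connectedComponentsWithStats(m)
    for i in range(1,k):
        if s[i,4]<25: continue
        q=P[l==i]; (cx,cy),(w,h),a=cv2.minAreaRect((q[:,:2]*1000).astype(np.float32))
        print('blob',np.round(c[i]*1.42),s[i,4],'rect c',round(cx,1),round(cy,1),'wh',round(w),round(h),'a',round(a,1),'z95 %.1f'%(np.percentile(q[:,2],97)*1000),'mean',np.round(q.mean(0)*1000,1))
if __name__=='__main__':
    for n in('top','scene'): print(n); blobs(n)
    p,P=cloud('top')
    # pockets: dark within the tray
    g=p.max(-1); m=((g<50)).astype(np.uint8); m[:120]=0; m[212:]=0; m[:,:205]=0; m[:,380:]=0
    k,l,s,c=cv2.connectedComponentsWithStats(m)
    for i in range(1,k):
        if s[i,4]<200: continue
        q=P[l==i]; (cx,cy),(w,h),a=cv2.minAreaRect((q[:,:2]*1000).astype(np.float32))
        print('pocket',np.round(c[i]*1.42),s[i,4],round(cx,1),round(cy,1),round(w),round(h),round(a,1),np.round(np.nanmedian(q,0)*1000,1))
E
python3 meas.py
```

```text
top
blob [592. 202.] 450 rect c 685.1 -278.8 wh 30 86 a 0.2 z95 27.4 mean [ 684.6 -274.7   21.5]
blob [411. 241.] 10550 rect c 643.6 -48.6 wh 133 301 a 4.2 z95 15.9 mean [637.9 -45.1  11.9]
blob [218. 262.] 780 rect c 623.6 199.3 wh 40 150 a 88.5 z95 21.8 mean [612.2 196.7  13.9]
blob [618. 307.] 3905 rect c 552.5 -297.1 wh 46 240 a 90.0 z95 46.4 mean [ 547.3 -294.3   36.1]
blob [210. 312.] 29 rect c 548.9 204.7 wh 9 26 a 49.2 z95 9.8 mean [549.2 205.8   8.1]
blob [220. 314.] 26 rect c 545.7 193.5 wh 16 13 a 81.2 z95 9.3 mean [547.2 193.9   7.9]
blob [545. 338.] 898 rect c 512.4 -206.1 wh 35 72 a 1.4 z95 32.0 mean [ 511.2 -205.1   27.9]
blob [362. 340.] 110 rect c 505.5 15.4 wh 44 42 a 86.5 z95 22.3 mean [511.5  16.9  16.8]
blob [267. 344.] 322 rect c 508.1 133.3 wh 32 35 a 74.9 z95 27.5 mean [507.3 132.5  21. ]
blob [207. 350.] 85 rect c 501.8 207.9 wh 19 40 a 73.8 z95 9.9 mean [501.9 207.3   8. ]
blob [363. 346.] 112 rect c 506.7 15.7 wh 25 27 a 21.7 z95 18.5 mean [505.3  15.1  13.8]
blob [449. 343.] 109 rect c 508.1 -91.1 wh 20 20 a 89.4 z95 20.7 mean [507.6 -90.8  13.8]
blob [213
[... 3246 characters left out ...]
] 618 rect c 420.9 -86.4 wh 99 25 a 69.5 z95 27.3 mean [420.1 -82.   20.8]
blob [397. 356.] 413 rect c 505.2 14.4 wh 44 44 a 49.3 z95 22.4 mean [505.9  13.7  15. ]
blob [445. 385.] 329 rect c 427.8 23.8 wh 24 20 a 24.3 z95 61.0 mean [425.9  25.5  36. ]
blob [331. 423.] 399 rect c 506.4 135.9 wh 32 32 a 86.2 z95 28.4 mean [504.7 136.8  21. ]
blob [389. 457.] 484 rect c 426.1 130.8 wh 58 25 a 75.2 z95 26.8 mean [424.9 129.8  21. ]
pocket [329. 244.] 1132 636.3 58.5 107 34 4.9 [635.8  58.2   9.6]
pocket [441. 235.] 1146 646.5 -83.4 83 46 4.4 [646.6 -83.2   9.5]
pocket [497. 230.] 295 649.5 -155.1 30 32 38.7 [ 652.1 -154.4    9.5]
pocket [385. 239.] 522 642.6 -11.7 26 46 40.5 [641.6 -12.2   9.9]
```

```bash
cat > go.py <<'E'
# go.py x y z phi n : rows from the measured pose (mm, deg)
import sys
from h import *
x,y,z,ph=map(float,sys.argv[1:5]); n=int(sys.argv[5])
s=env.get_state(); w,a,b,c=s['orientation']; M=R.from_quat([a,b,c,w]).as_matrix()
p=np.array(s['tcp_pos'])*1000; p0=np.degrees(np.arctan2(M[1,1],M[0,1])); d=(ph-p0+90)%180-90
D=(np.array([x,y,z])-p)
print('t',round(s['clock'],2),'p',np.round(p,1),'phi',round(p0,1),'tilt',round(np.degrees(np.arccos(-M[2,2])),2),'gap',round(s['finger_gap']*1000,1),'F',np.round(s['wrist_force'],1),'D',np.round(D,1),'dphi',round(d,1))
for i in range(n):
    f=np.radians(p0+d*i/n); e=D/n/1000
    print([round(v,4) for v in(-np.sin(f)*e[0]+np.cos(f)*e[1],np.cos(f)*e[0]+np.sin(f)*e[1],-e[2])],'wz',round(-d/n,2))
E
python3 go.py 507 134 110 93.7 16
```

```text
t 0.1 p [161.9 551.3 238.5] phi 73.6 tilt 0.1 gap 85.5 F [-0.2 -0.4  0.5] D [ 345.1 -417.3 -128.5] dphi 20.1
[np.float64(-0.028), np.float64(-0.0189), np.float64(0.008)] wz -1.25
[np.float64(-0.0276), np.float64(-0.0196), np.float64(0.008)] wz -1.25
[np.float64(-0.0272), np.float64(-0.0202), np.float64(0.008)] wz -1.25
[np.float64(-0.0267), np.float64(-0.0207), np.float64(0.008)] wz -1.25
[np.float64(-0.0263), np.float64(-0.0213), np.float64(0.008)] wz -1.25
[np.float64(-0.0258), np.float64(-0.0219), np.float64(0.008)] wz -1.25
[np.float64(-0.0253), np.float64(-0.0225), np.float64(0.008)] wz -1.25
[np.float64(-0.0248), np.float64(-0.023), np.float64(0.008)] wz -1.25
[np.float64(-0.0243), np.float64(-0.0235), np.float64(0.008)] wz -1.25
[np.float64(-0.0238), np.float64(-0.0241), np.float64(0.008)] wz -1.25
[np.float64(-0.0233), np.float64(-0.0246), np.float64(0.008)] wz -1.25
[np.float64(-0.0227), np.float64(-0.0251), np.float64(0.008)] wz -1.25
[np.float64(-0.0222), np.float64(-0.0256), np.float64(0.008)] wz -1.25
[np.float64(-0.0216), np.float64(-0.0261), np.float64(0.008)] wz -1.25
[np.float64(-0.021), np.float64(-0.0265), np.float64(0.008)] wz -1.25
[np.float64(-0.0204), np.float64(-0.027), np.float64(0.008)] wz -1.25
```

Call:
play_rows(steps=[{"claw": 60, "dp": [-0.028, -0.019, 0.008], "angular": [0, 0, -1.25]}, {"claw": 60, "dp": [-0.0276, -0.0196, 0.008], "angular": [0, 0, -1.25]}, {"claw": 60, "dp": [-0.0272, -0.0202, 0.008], "angular": [0, 0, -1.25]}, {"claw": 60, "dp": [-0.0267, -0.0207, 0.008], "angular": [0, 0, -1.25]}, {"claw": 60, "dp": [-0.0263, -0.0213, 0.008], "angular": [0, 0, -1.25]}, {"claw": 60, "dp": [-0.0258, -0.0219, 0.008], "angular": [0, 0, -1.25]}, {"claw": 60, "dp": [-0.0253, -0.0225, 0.008], "angular": [0, 0, -1.25]}, {"claw": 60, "dp": [-0.0248, -0.023, 0.008], "angular": [0, 0, -1.25]}], force=30)

```text
clock: 0.77
tcp_pos: [0.3349, 0.3414, 0.1747]
orientation: [-0.0, 0.055, 0.998, -0.0]
wrist_force: [1.8, -0.2, -0.2]
finger_gap: 0.0653
```

Call:
play_rows(steps=[{"claw": 60, "dp": [-0.0243, -0.0235, 0.008], "angular": [0, 0, -1.25]}, {"claw": 60, "dp": [-0.0238, -0.0241, 0.008], "angular": [0, 0, -1.25]}, {"claw": 60, "dp": [-0.0233, -0.0246, 0.008], "angular": [0, 0, -1.25]}, {"claw": 60, "dp": [-0.0227, -0.0251, 0.008], "angular": [0, 0, -1.25]}, {"claw": 60, "dp": [-0.0222, -0.0256, 0.008], "angular": [0, 0, -1.25]}, {"claw": 60, "dp": [-0.0216, -0.0261, 0.008], "angular": [0, 0, -1.25]}, {"claw": 60, "dp": [-0.021, -0.0265, 0.008], "angular": [0, 0, -1.25]}, {"claw": 60, "dp": [-0.0204, -0.027, 0.008], "angular": [0, 0, -1.25]}])

```text
clock: 1.43
tcp_pos: [0.5073, 0.1325, 0.1106]
orientation: [-0.0, -0.032, 0.999, 0.0]
wrist_force: [-0.0, 1.2, -0.0]
finger_gap: 0.0653
```

```bash
python3 go.py 507 134 40 93.7 4
python3 - <<'E'
from h import *
p,d=cam('scene'); cv2.imwrite('pics/s1.png',cv2.resize(p[150:400,120:420,::-1],None,fx=2.4,fy=2.4))
E
```

```text
t 1.43 p [507.3 132.5 110.6] phi 93.7 tilt 0.04 gap 65.3 F [-0.   1.2 -0. ] D [ -0.3   1.5 -70.6] dphi 0.0
[np.float64(0.0001), np.float64(0.0004), np.float64(0.0176)] wz -0.01
[np.float64(0.0001), np.float64(0.0004), np.float64(0.0176)] wz -0.01
[np.float64(0.0001), np.float64(0.0004), np.float64(0.0176)] wz -0.01
[np.float64(0.0001), np.float64(0.0004), np.float64(0.0176)] wz -0.01
```

View pics/s1.png

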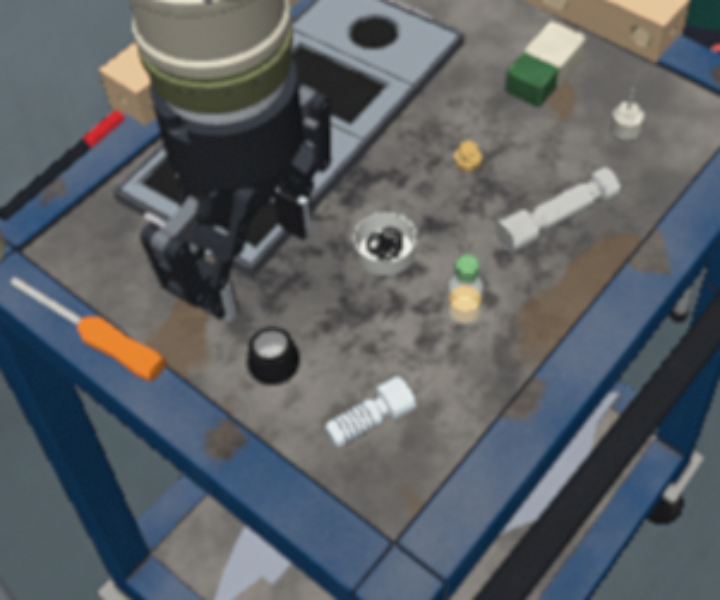

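The gripper is above the loupe, which sits at (272,355) in the crop. I'll check the fingertip height in the depth image, then descend.

Run:
```python
from h import *
p,P=cloud('scene'); t=env.get_state()['tcp_pos']
q=P[(abs(P[...,0]-t[0])<.04)&(abs(P[...,1]-t[1])<.07)&(P[...,2]>.05)]
q=(q-t)*1000
print(np.sort(q[:,2])[:20].round(1)); print(q[np.argsort(q[:,2])[:6]].round(1))
```

```text
[0.7 1.  1.9 1.9 2.6 2.7 2.7 3.2 3.4 3.5 3.9 3.9 3.9 4.3 4.7 4.8 5.  5.2
 5.5 5.5]
[[ -2.8 -29.8   0.7]
 [  0.7 -29.3   1. ]
 [  8.8 -29.4   1.9]
 [ -1.1 -29.7   1.9]
 [-13.2  42.3   2.6]
 [  5.9 -28.5   2.7]]
```

Call:
play_rows(steps=[{"claw": 60, "dp": [0, 0.0005, 0.018], "angular": [0, 0, 0]}, {"claw": 60, "dp": [0, 0.0005, 0.018], "angular": [0, 0, 0]}, {"claw": 60, "dp": [0, 0.0005, 0.018], "angular": [0, 0, 0]}, {"claw": 60, "dp": [0, 0, 0.018], "angular": [0, 0, 0]}, {"claw": 60, "dp": [0, 0, 0.016], "angular": [0, 0, 0]}, {"claw": 60, "dp": [0, 0, 0.0085], "angular": [0, 0, 0]}, {"claw": 60, "dp": [0, 0, 0], "angular": [0, 0, 0]}, {"claw": 100, "dp": [0, 0, 0], "angular": [0, 0, 0]}])

```text
clock: 2.15
tcp_pos: [0.5063, 0.1356, 0.0146]
orientation: [-0.001, -0.032, 0.999, -0.0]
wrist_force: [-0.2, -0.5, -0.2]
finger_gap: 0.0549
```

Call:
play_rows(steps=[{"claw": 160, "dp": [0, 0, 0], "angular": [0, 0, 0]}, {"claw": 200, "dp": [0, 0, 0], "angular": [0, 0, 0]}, {"claw": 200, "dp": [0, 0, 0], "angular": [0, 0, 0]}, {"claw": 200, "dp": [0, 0, 0], "angular": [0, 0, 0]}, {"claw": 200, "dp": [0, 0, 0], "angular": [0, 0, 0]}, {"claw": 200, "dp": [0, 0, 0], "angular": [0, 0, 0]}, {"claw": 200, "dp": [0, 0, 0], "angular": [0, 0, 0]}, {"claw": 200, "dp": [0, 0, 0], "angular": [0, 0, 0]}])

```text
clock: 2.82
tcp_pos: [0.5076, 0.1355, 0.0161]
orientation: [0.001, -0.032, 0.999, 0.0]
wrist_force: [-0.8, -0.2, 6.0]
finger_gap: 0.0309
```

Call:
play_rows(steps=[{"claw": 200, "dp": [0, 0, -0.005], "angular": [0, 0, 0]}, {"claw": 200, "dp": [0, 0, -0.01], "angular": [0, 0, 0]}, {"claw": 200, "dp": [0, 0, -0.015], "angular": [0, 0, 0]}, {"claw": 200, "dp": [0, 0, -0.015], "angular": [0, 0, 0]}, {"claw": 200, "dp": [0, 0, -0.015], "angular": [0, 0, 0]}, {"claw": 200, "dp": [0, 0, 0], "angular": [0, 0, 0]}, {"claw": 200, "dp": [0, 0, 0], "angular": [0, 0, 0]}, {"claw": 200, "dp": [0, 0, 0], "angular": [0, 0, 0]}])

```text
clock: 3.48
tcp_pos: [0.5064, 0.1355, 0.0745]
orientation: [-0.0, -0.032, 0.999, 0.0]
wrist_force: [-0.0, -0.3, -0.4]
finger_gap: 0.0307
```

```bash
python3 go.py 641.5 -12 60 93.7 7
python3 - <<'E'
from h import *
p,d=cam('scene'); cv2.imwrite('pics/s2.png',cv2.resize(p[200:350,170:350,::-1],None,fx=4,fy=4))
E
```

```text
t 3.48 p [506.4 135.5  74.5] phi 93.6 tilt 0.02 gap 30.7 F [-0.  -0.3 -0.4] D [ 135.1 -147.5  -14.5] dphi 0.1
[np.float64(-0.0179), np.float64(-0.0223), np.float64(0.0021)] wz -0.01
[np.float64(-0.0179), np.float64(-0.0223), np.float64(0.0021)] wz -0.01
[np.float64(-0.0179), np.float64(-0.0223), np.float64(0.0021)] wz -0.01
[np.float64(-0.0179), np.float64(-0.0223), np.float64(0.0021)] wz -0.01
[np.float64(-0.0179), np.float64(-0.0223), np.float64(0.0021)] wz -0.01
[np.float64(-0.0179), np.float64(-0.0223), np.float64(0.0021)] wz -0.01
[np.float64(-0.0179), np.float64(-0.0223), np.float64(0.0021)] wz -0.01
```

View pics/s2.png

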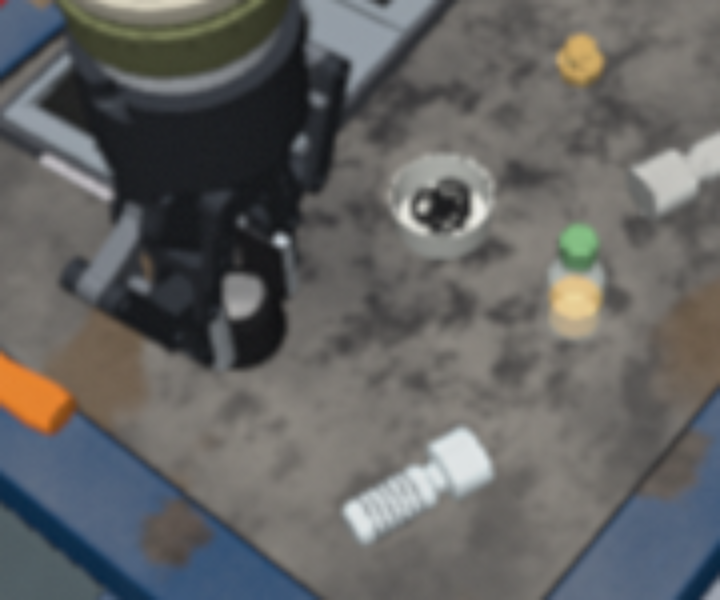

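Call:
play_rows(steps=[{"claw": 200, "dp": [-0.0179, -0.0223, 0], "angular": [0, 0, 0]}, {"claw": 200, "dp": [-0.0179, -0.0223, 0], "angular": [0, 0, 0]}, {"claw": 200, "dp": [-0.0179, -0.0223, 0], "angular": [0, 0, 0]}, {"claw": 200, "dp": [-0.0179, -0.0223, 0], "angular": [0, 0, 0]}, {"claw": 200, "dp": [-0.0179, -0.0223, 0], "angular": [0, 0, 0]}, {"claw": 200, "dp": [-0.0179, -0.0223, 0.005], "angular": [0, 0, 0]}, {"claw": 200, "dp": [-0.0179, -0.0223, 0.01], "angular": [0, 0, 0]}, {"claw": 200, "dp": [0, 0, 0.01], "angular": [0, 0, 0]}])

```text
clock: 4.2
tcp_pos: [0.6454, -0.0167, 0.0487]
orientation: [0.002, -0.03, 1.0, -0.001]
wrist_force: [1.0, 0.1, -1.1]
finger_gap: 0.0311
```

Call:
play_rows(steps=[{"claw": 200, "dp": [0, 0, 0.01], "angular": [0, 0, 0]}, {"claw": 200, "dp": [0, 0, 0.008], "angular": [0, 0, 0]}, {"claw": 200, "dp": [0, 0, 0.003], "angular": [0, 0, 0]}, {"claw": 200, "dp": [0, 0, 0.002], "angular": [0, 0, 0]}, {"claw": 200, "dp": [0, 0, 0.001], "angular": [0, 0, 0]}, {"claw": 200, "dp": [0, 0, 0], "angular": [0, 0, 0]}, {"claw": 200, "dp": [0, 0, 0], "angular": [0, 0, 0]}, {"claw": 200, "dp": [0, 0, 0], "angular": [0, 0, 0]}])

```text
clock: 4.87
tcp_pos: [0.642, -0.0121, 0.0266]
orientation: [0.001, -0.032, 0.999, -0.0]
wrist_force: [0.2, -0.3, -0.3]
finger_gap: 0.031
```

Call:
play_rows(steps=[{"claw": 200, "dp": [0, 0, 0.001], "angular": [0, 0, 0]}, {"claw": 200, "dp": [0, 0, 0.001], "angular": [0, 0, 0]}, {"claw": 200, "dp": [0, 0, 0.0005], "angular": [0, 0, 0]}, {"claw": 200, "dp": [0, 0, 0], "angular": [0, 0, 0]}, {"claw": 200, "dp": [0, 0, 0], "angular": [0, 0, 0]}, {"claw": 200, "dp": [0, 0, 0], "angular": [0, 0, 0]}, {"claw": 200, "dp": [0, 0, 0], "angular": [0, 0, 0]}, {"claw": 200, "dp": [0, 0, 0], "angular": [0, 0, 0]}])

```text
clock: 5.53
tcp_pos: [0.6421, -0.0123, 0.0251]
orientation: [0.001, -0.032, 0.999, -0.0]
wrist_force: [-2.6, 1.9, 9.7]
finger_gap: 0.0309
```

Contact at 9.7 N, so the loupe is on the floor. Release and rise.

Call:
play_rows(steps=[{"claw": 160, "dp": [0, 0, 0], "angular": [0, 0, 0]}, {"claw": 130, "dp": [0, 0, 0], "angular": [0, 0, 0]}, {"claw": 100, "dp": [0, 0, 0], "angular": [0, 0, 0]}, {"claw": 100, "dp": [0, 0, 0], "angular": [0, 0, 0]}, {"claw": 100, "dp": [0, 0, 0], "angular": [0, 0, 0]}, {"claw": 100, "dp": [0, 0, -0.01], "angular": [0, 0, 0]}, {"claw": 100, "dp": [0, 0, -0.02], "angular": [0, 0, 0]}, {"claw": 100, "dp": [0, 0, -0.03], "angular": [0, 0, 0]}])

```text
clock: 6.2
tcp_pos: [0.6393, -0.0121, 0.0814]
orientation: [-0.003, -0.032, 0.999, 0.001]
wrist_force: [0.5, 0.0, -0.3]
finger_gap: 0.0522
```

```bash
python3 go.py 428.5 22.5 110 93.7 8
```

```text
t 6.2 p [639.3 -12.1  81.4] phi 93.6 tilt 0.34 gap 52.2 F [ 0.5  0.  -0.3] D [-210.8   34.6   28.6] dphi 0.1
[np.float64(0.026), np.float64(0.006), np.float64(-0.0036)] wz -0.01
[np.float64(0.026), np.float64(0.006), np.float64(-0.0036)] wz -0.01
[np.float64(0.026), np.float64(0.006), np.float64(-0.0036)] wz -0.01
[np.float64(0.026), np.float64(0.006), np.float64(-0.0036)] wz -0.01
[np.float64(0.026), np.float64(0.006), np.float64(-0.0036)] wz -0.01
[np.float64(0.026), np.float64(0.006), np.float64(-0.0036)] wz -0.01
[np.float64(0.026), np.float64(0.006), np.float64(-0.0036)] wz -0.01
[np.float64(0.026), np.float64(0.006), np.float64(-0.0036)] wz -0.01
```

Call:
play_rows(steps=[{"claw": 100, "dp": [0, 0, -0.02], "angular": [0, 0, 0]}, {"claw": 100, "dp": [0.0303, 0.007, -0.006], "angular": [0, 0, 0]}, {"claw": 100, "dp": [0.0303, 0.007, 0], "angular": [0, 0, 0]}, {"claw": 100, "dp": [0.0303, 0.007, 0], "angular": [0, 0, 0]}, {"claw": 100, "dp": [0.0303, 0.007, 0], "angular": [0, 0, 0]}, {"claw": 100, "dp": [0.0303, 0.007, 0], "angular": [0, 0, 0]}, {"claw": 100, "dp": [0.0303, 0.007, 0], "angular": [0, 0, 0]}, {"claw": 100, "dp": [0.0303, 0.007, 0], "angular": [0, 0, 0]}])

```text
clock: 6.87
tcp_pos: [0.4255, 0.0233, 0.1098]
orientation: [0.0, -0.032, 1.0, -0.0]
wrist_force: [-0.2, -1.0, 1.6]
finger_gap: 0.0522
```

Call:
play_rows(steps=[{"claw": 100, "dp": [0, 0, 0], "angular": [0, 0, 0]}, {"claw": 100, "dp": [0, 0, 0], "angular": [0, 0, 0]}, {"claw": 100, "dp": [0, 0, 0], "angular": [0, 0, 0]}, {"claw": 100, "dp": [0, 0, 0], "angular": [0, 0, 0]}, {"claw": 100, "dp": [0, 0, 0], "angular": [0, 0, 0]}, {"claw": 100, "dp": [0, 0, 0], "angular": [0, 0, 0]}, {"claw": 100, "dp": [0, 0, 0], "angular": [0, 0, 0]}, {"claw": 100, "dp": [0, 0, 0], "angular": [0, 0, 0]}])

```text
clock: 7.53
tcp_pos: [0.4272, 0.0231, 0.1091]
orientation: [-0.0, -0.032, 1.0, 0.0]
wrist_force: [0.5, -0.5, -0.7]
finger_gap: 0.0518
```

```bash
python3 go.py 428.5 22.5 25 93.7 5
python3 - <<'E'
from h import *
p,d=cam('scene'); cv2.imwrite('pics/s3.png',cv2.resize(p[120:330,150:400,::-1],None,fx=2.8,fy=2.8))
p,d=cam('top'); cv2.imwrite('pics/t3.png',cv2.resize(p[110:310,150:430,::-1],None,fx=2.8,fy=2.8))
from meas import *
p,P=cloud('top')
q=P[(abs(P[...,0]-.6415)<.024)&(abs(P[...,1]+.012)<.024)&(P[...,2]>.018)&(P[...,2]<.05)]*1000
(c,r)=cv2.minEnclosingCircle(q[:,:2].astype(np.float32)); print('loupe',c,r,np.percentile(q[:,2],[50,95]))
E
```

```text
t 7.53 p [427.2  23.1 109.1] phi 93.6 tilt 0.02 gap 51.8 F [ 0.5 -0.5 -0.7] D [  1.3  -0.6 -84.1] dphi 0.1
[np.float64(-0.0003), np.float64(-0.0001), np.float64(0.0168)] wz -0.02
[np.float64(-0.0003), np.float64(-0.0001), np.float64(0.0168)] wz -0.02
[np.float64(-0.0003), np.float64(-0.0001), np.float64(0.0168)] wz -0.02
[np.float64(-0.0003), np.float64(-0.0001), np.float64(0.0168)] wz -0.02
[np.float64(-0.0003), np.float64(-0.0001), np.float64(0.0168)] wz -0.02
loupe (642.4437255859375, -11.374028205871582) 17.29570960998535 [30.85134783 35.83124925]
```

View pics/s3.png

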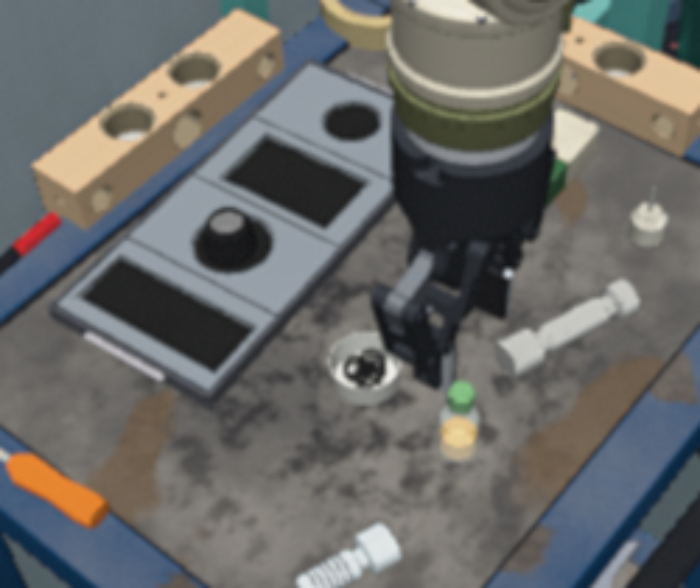

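View pics/t3.png

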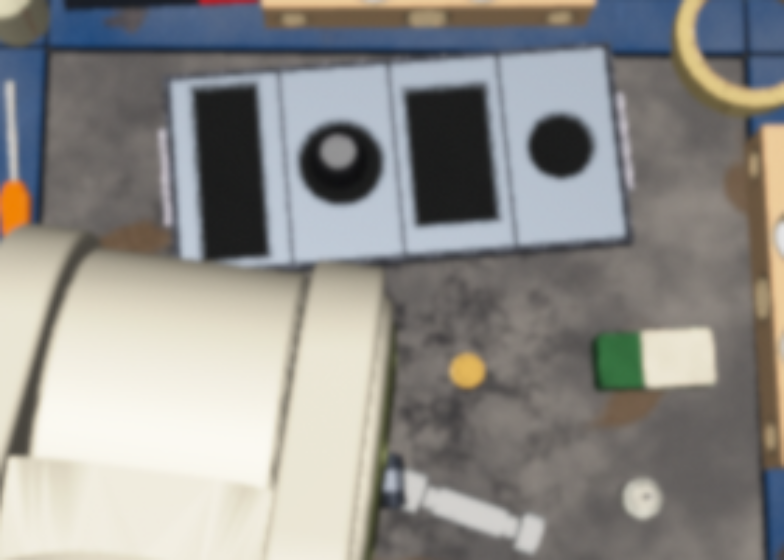

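The loupe is upright and centred in its pocket, with its top at 35 mm. The jaws straddle the vial, at (460,420) in the scene crop. Descend and grip.

Call:
play_rows(steps=[{"claw": 100, "dp": [-0.0013, 0, 0.015], "angular": [0, 0, 0]}, {"claw": 100, "dp": [0, 0, 0.02], "angular": [0, 0, 0]}, {"claw": 100, "dp": [0, 0, 0.02], "angular": [0, 0, 0]}, {"claw": 100, "dp": [0, 0, 0.017], "angular": [0, 0, 0]}, {"claw": 100, "dp": [0, 0, 0.01], "angular": [0, 0, 0]}, {"claw": 100, "dp": [0, 0, 0.003], "angular": [0, 0, 0]}, {"claw": 100, "dp": [0, 0, 0], "angular": [0, 0, 0]}, {"claw": 120, "dp": [0, 0, 0], "angular": [0, 0, 0]}], force=25)

```text
clock: 8.3
tcp_pos: [0.4284, 0.0232, 0.0246]
orientation: [0.0, -0.032, 0.999, 0.0]
wrist_force: [0.4, 1.3, 0.2]
finger_gap: 0.0453
```

Call:
play_rows(steps=[{"claw": 135, "dp": [0, 0, 0], "angular": [0, 0, 0]}, {"claw": 150, "dp": [0, 0, 0], "angular": [0, 0, 0]}, {"claw": 165, "dp": [0, 0, 0], "angular": [0, 0, 0]}, {"claw": 180, "dp": [0, 0, 0], "angular": [0, 0, 0]}, {"claw": 195, "dp": [0, 0, 0], "angular": [0, 0, 0]}, {"claw": 210, "dp": [0, 0, 0], "angular": [0, 0, 0]}, {"claw": 215, "dp": [0, 0, 0], "angular": [0, 0, 0]}, {"claw": 215, "dp": [0, 0, 0], "angular": [0, 0, 0]}])

```text
clock: 8.97
tcp_pos: [0.4286, 0.0231, 0.0248]
orientation: [0.001, -0.032, 0.999, -0.0]
wrist_force: [-1.7, -0.5, 5.7]
finger_gap: 0.0226
```

Call:
play_rows(steps=[{"claw": 215, "dp": [0, 0, -0.002], "angular": [0, 0, 0]}, {"claw": 215, "dp": [0, 0, -0.008], "angular": [0, 0, 0]}, {"claw": 215, "dp": [0, 0, -0.015], "angular": [0, 0, 0]}, {"claw": 215, "dp": [0, 0, -0.02], "angular": [0, 0, 0]}, {"claw": 215, "dp": [0, 0, -0.02], "angular": [0, 0, 0]}, {"claw": 215, "dp": [0, 0, -0.015], "angular": [0, 0, 0]}, {"claw": 215, "dp": [0, 0, 0], "angular": [0, 0, 0]}, {"claw": 215, "dp": [0, 0, 0], "angular": [0, 0, 0]}])

```text
clock: 9.63
tcp_pos: [0.4288, 0.0232, 0.105]
orientation: [0.001, -0.032, 0.999, -0.0]
wrist_force: [-0.7, 0.2, -0.9]
finger_gap: 0.0231
```

```bash
python3 go.py 650.5 -155 105 93.7 9
```

```text
t 9.63 p [428.8  23.2 105. ] phi 93.6 tilt 0.12 gap 23.1 F [-0.7  0.2 -0.9] D [ 221.7 -178.2   -0. ] dphi 0.1
[np.float64(-0.0233), np.float64(-0.0213), np.float64(0.0)] wz -0.01
[np.float64(-0.0233), np.float64(-0.0213), np.float64(0.0)] wz -0.01
[np.float64(-0.0233), np.float64(-0.0213), np.float64(0.0)] wz -0.01
[np.float64(-0.0233), np.float64(-0.0213), np.float64(0.0)] wz -0.01
[np.float64(-0.0233), np.float64(-0.0213), np.float64(0.0)] wz -0.01
[np.float64(-0.0233), np.float64(-0.0213), np.float64(0.0)] wz -0.01
[np.float64(-0.0233), np.float64(-0.0213), np.float64(0.0)] wz -0.01
[np.float64(-0.0233), np.float64(-0.0213), np.float64(0.0)] wz -0.01
[np.float64(-0.0233), np.float64(-0.0213), np.float64(0.0)] wz -0.01
```

Call:
play_rows(steps=[{"claw": 215, "dp": [-0.0131, -0.012, 0], "angular": [0, 0, 0]}, {"claw": 215, "dp": [-0.0262, -0.024, 0], "angular": [0, 0, 0]}, {"claw": 215, "dp": [-0.0328, -0.03, 0], "angular": [0, 0, 0]}, {"claw": 215, "dp": [-0.0328, -0.03, 0], "angular": [0, 0, 0]}, {"claw": 215, "dp": [-0.0328, -0.03, 0], "angular": [0, 0, 0]}, {"claw": 215, "dp": [-0.0328, -0.03, 0], "angular": [0, 0, 0]}, {"claw": 215, "dp": [-0.0262, -0.024, 0], "angular": [0, 0, 0]}, {"claw": 215, "dp": [-0.0131, -0.012, 0], "angular": [0, 0, 0]}])

```text
clock: 10.3
tcp_pos: [0.6433, -0.1512, 0.102]
orientation: [-0.0, -0.031, 1.0, -0.0]
wrist_force: [0.2, 0.5, 0.3]
finger_gap: 0.0226
```

Call:
play_rows(steps=[{"claw": 215, "dp": [0, 0, 0.01], "angular": [0, 0, 0]}, {"claw": 215, "dp": [0, 0, 0.02], "angular": [0, 0, 0]}, {"claw": 215, "dp": [0, 0, 0.02], "angular": [0, 0, 0]}, {"claw": 215, "dp": [0, 0, 0.01], "angular": [0, 0, 0]}, {"claw": 215, "dp": [0, 0, 0.005], "angular": [0, 0, 0]}, {"claw": 215, "dp": [0, 0, 0.003], "angular": [0, 0, 0]}, {"claw": 215, "dp": [0, 0, 0], "angular": [0, 0, 0]}, {"claw": 215, "dp": [0, 0, 0], "angular": [0, 0, 0]}])

```text
clock: 10.97
tcp_pos: [0.6404, -0.1475, 0.0367]
orientation: [-0.0, -0.032, 0.999, 0.0]
wrist_force: [-1.1, -0.1, 3.1]
finger_gap: 0.0229
```

Joint speed clipping left it 12 mm short. Raise, correct, then look.

Call:
play_rows(steps=[{"claw": 215, "dp": [0, 0, -0.008], "angular": [0, 0, 0]}, {"claw": 215, "dp": [0, 0, -0.004], "angular": [0, 0, 0]}, {"claw": 215, "dp": [-0.0032, -0.0027, 0], "angular": [0, 0, 0]}, {"claw": 215, "dp": [-0.0032, -0.0027, 0], "angular": [0, 0, 0]}, {"claw": 215, "dp": [-0.0032, -0.0027, 0], "angular": [0, 0, 0]}, {"claw": 215, "dp": [0, 0, 0], "angular": [0, 0, 0]}, {"claw": 215, "dp": [0, 0, 0], "angular": [0, 0, 0]}, {"claw": 215, "dp": [0, 0, 0], "angular": [0, 0, 0]}])

```text
clock: 11.63
tcp_pos: [0.6508, -0.1556, 0.0478]
orientation: [-0.0, -0.032, 1.0, 0.0]
wrist_force: [0.9, 0.2, -0.9]
finger_gap: 0.0228
```

```bash
python3 go.py 650.5 -155 33 93.7 1
python3 - <<'E'
from h import *
p,d=cam('scene'); cv2.imwrite('pics/s4.png',cv2.resize(p[90:240,200:380,::-1],None,fx=4,fy=4))
E
```

```text
t 11.63 p [ 650.8 -155.6   47.8] phi 93.6 tilt 0.05 gap 22.8 F [ 0.9  0.2 -0.9] D [ -0.3   0.6 -14.8] dphi 0.1
[np.float64(0.0003), np.float64(0.0007), np.float64(0.0148)] wz -0.09
```

View pics/s4.png

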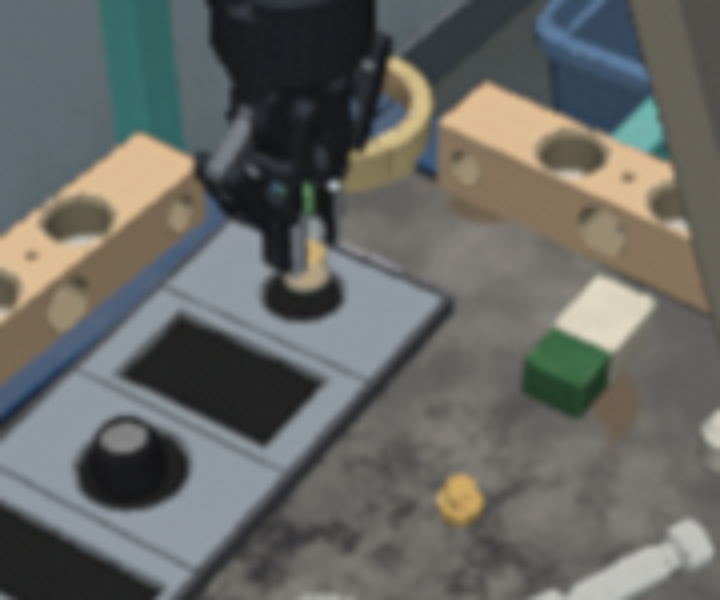

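The vial hangs upright over its pocket, at (305,280). Lower it to contact.

Call:
play_rows(steps=[{"claw": 215, "dp": [0, 0, 0.006], "angular": [0, 0, 0]}, {"claw": 215, "dp": [0, 0, 0.005], "angular": [0, 0, 0]}, {"claw": 215, "dp": [0, 0, 0.002], "angular": [0, 0, 0]}, {"claw": 215, "dp": [0, 0, 0.001], "angular": [0, 0, 0]}, {"claw": 215, "dp": [0, 0, 0.0003], "angular": [0, 0, 0]}, {"claw": 215, "dp": [0, 0, 0], "angular": [0, 0, 0]}, {"claw": 215, "dp": [0, 0, 0], "angular": [0, 0, 0]}, {"claw": 215, "dp": [0, 0, 0], "angular": [0, 0, 0]}])

```text
clock: 12.35
tcp_pos: [0.651, -0.1556, 0.0341]
orientation: [0.0, -0.032, 0.999, 0.0]
wrist_force: [-1.2, -0.1, 2.6]
finger_gap: 0.0227
```

Call:
play_rows(steps=[{"claw": 215, "dp": [0, 0, 0.0004], "angular": [0, 0, 0]}, {"claw": 215, "dp": [0, 0, 0.0003], "angular": [0, 0, 0]}, {"claw": 195, "dp": [0, 0, 0], "angular": [0, 0, 0]}, {"claw": 175, "dp": [0, 0, 0], "angular": [0, 0, 0]}, {"claw": 160, "dp": [0, 0, 0], "angular": [0, 0, 0]}, {"claw": 145, "dp": [0, 0, 0], "angular": [0, 0, 0]}, {"claw": 135, "dp": [0, 0, 0], "angular": [0, 0, 0]}, {"claw": 135, "dp": [0, 0, 0], "angular": [0, 0, 0]}])

```text
clock: 13.02
tcp_pos: [0.6511, -0.1556, 0.033]
orientation: [-0.0, -0.032, 0.999, 0.0]
wrist_force: [-0.3, -0.5, 0.7]
finger_gap: 0.0404
```

Call:
play_rows(steps=[{"claw": 135, "dp": [0, 0, -0.003], "angular": [0, 0, 0]}, {"claw": 135, "dp": [0, 0, -0.01], "angular": [0, 0, 0]}, {"claw": 135, "dp": [0, 0, -0.015], "angular": [0, 0, 0]}, {"claw": 135, "dp": [0, 0, -0.02], "angular": [0, 0, 0]}, {"claw": 135, "dp": [0, 0, -0.02], "angular": [0, 0, 0]}, {"claw": 135, "dp": [0, 0, -0.01], "angular": [0, 0, 0]}, {"claw": 100, "dp": [0, 0, 0], "angular": [0, 0, 0]}, {"claw": 60, "dp": [0, 0, 0], "angular": [0, 0, 0]}])

```text
clock: 13.68
tcp_pos: [0.6516, -0.1558, 0.1121]
orientation: [0.001, -0.032, 0.999, -0.0]
wrist_force: [-0.5, -0.2, -0.2]
finger_gap: 0.0623
```

```bash
python3 go.py 421.5 -86.3 100 159.8 12
```

```text
t 13.68 p [ 651.6 -155.8  112.1] phi 93.6 tilt 0.11 gap 62.3 F [-0.5 -0.2 -0.2] D [-230.1   69.5  -12.1] dphi 66.2
[np.float64(0.0188), np.float64(0.007), np.float64(0.001)] wz -5.51
[np.float64(0.018), np.float64(0.0088), np.float64(0.001)] wz -5.51
[np.float64(0.0171), np.float64(0.0105), np.float64(0.001)] wz -5.51
[np.float64(0.016), np.float64(0.012), np.float64(0.001)] wz -5.51
[np.float64(0.0148), np.float64(0.0135), np.float64(0.001)] wz -5.51
[np.float64(0.0134), np.float64(0.0149), np.float64(0.001)] wz -5.51
[np.float64(0.0119), np.float64(0.0161), np.float64(0.001)] wz -5.51
[np.float64(0.0103), np.float64(0.0172), np.float64(0.001)] wz -5.51
[np.float64(0.0086), np.float64(0.0181), np.float64(0.001)] wz -5.51
[np.float64(0.0068), np.float64(0.0188), np.float64(0.001)] wz -5.51
[np.float64(0.005), np.float64(0.0194), np.float64(0.001)] wz -5.51
[np.float64(0.0031), np.float64(0.0198), np.float64(0.001)] wz -5.51
```

Call:
play_rows(steps=[{"claw": 90, "dp": [0.0188, 0.007, 0.001], "angular": [0, 0, -5.5]}, {"claw": 90, "dp": [0.018, 0.0088, 0.001], "angular": [0, 0, -5.5]}, {"claw": 90, "dp": [0.0171, 0.0105, 0.001], "angular": [0, 0, -5.5]}, {"claw": 90, "dp": [0.016, 0.012, 0.001], "angular": [0, 0, -5.5]}, {"claw": 90, "dp": [0.0148, 0.0135, 0.001], "angular": [0, 0, -5.5]}, {"claw": 90, "dp": [0.0134, 0.0149, 0.001], "angular": [0, 0, -5.5]}, {"claw": 90, "dp": [0.0119, 0.0161, 0.001], "angular": [0, 0, -5.5]}, {"claw": 90, "dp": [0.0103, 0.0172, 0.001], "angular": [0, 0, -5.5]}])

```text
clock: 14.35
tcp_pos: [0.4956, -0.1084, 0.1017]
orientation: [-0.001, -0.406, 0.914, 0.001]
wrist_force: [-0.3, -0.4, 0.2]
finger_gap: 0.0556
```

Call:
play_rows(steps=[{"claw": 90, "dp": [0.0086, 0.0181, 0.001], "angular": [0, 0, -5.5]}, {"claw": 90, "dp": [0.0068, 0.0188, 0.001], "angular": [0, 0, -5.5]}, {"claw": 90, "dp": [0.005, 0.0194, 0.001], "angular": [0, 0, -5.5]}, {"claw": 90, "dp": [0.0031, 0.0198, 0.001], "angular": [0, 0, -5.6]}, {"claw": 90, "dp": [0, 0, 0], "angular": [0, 0, 0]}, {"claw": 90, "dp": [0, 0, 0], "angular": [0, 0, 0]}, {"claw": 90, "dp": [0, 0, 0], "angular": [0, 0, 0]}, {"claw": 90, "dp": [0, 0, 0], "angular": [0, 0, 0]}])

```text
clock: 15.02
tcp_pos: [0.4219, -0.0861, 0.0991]
orientation: [0.0, -0.571, 0.821, -0.0]
wrist_force: [0.1, -0.6, -0.5]
finger_gap: 0.0554
```

```bash
python3 go.py 421.5 -86.3 15 159.8 6|head -2
python3 - <<'E'
from h import *
p,d=cam('scene'); cv2.imwrite('pics/s5.png',cv2.resize(p[90:300,200:480,::-1],None,fx=2.8,fy=2.8))
p,P=cloud('scene')
q=P[(abs(P[...,0]-.651)<.03)&(abs(P[...,1]+.155)<.03)&(P[...,2]>.02)&(P[...,2]<.08)]*1000
print(len(q),q.min(0),q.max(0),np.median(q,0))
for l,h in((20,35),(35,52),(58,75)):
  k=q[(q[:,2]>l)&(q[:,2]<h)]; print(l,len(k),np.median(k,0) if len(k) else '')
E
```

```text
t 15.02 p [421.9 -86.1  99.1] phi 159.7 tilt 0.03 gap 55.4 F [ 0.1 -0.6 -0.5] D [ -0.4  -0.2 -84.1] dphi 0.1
[np.float64(0.0001), np.float64(0.0), np.float64(0.014)] wz -0.02
232 [ 636.79369954 -165.22038685   20.04561926] [ 659.30586796 -143.46904422   71.5429963 ] [ 644.9487557  -150.98749709   44.72619702]
20 64 [ 641.87198773 -147.8158033    27.60647557]
35 95 [ 644.72151689 -150.17930351   44.27768963]
58 58 [ 647.30682985 -153.89788241   67.28795661]
```

View pics/s5.png

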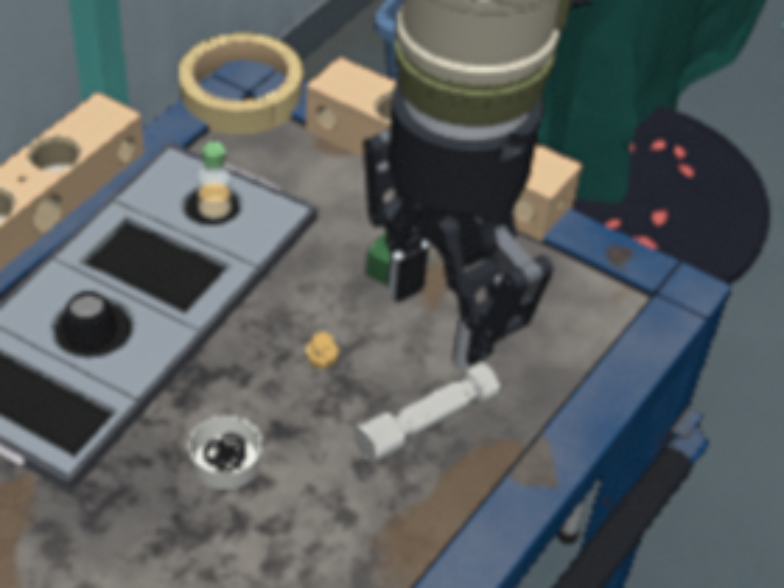

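The vial stands upright in its pocket. The gripper is over the gauge handle with the right yaw. Descend and grip.

Call:
play_rows(steps=[{"claw": 90, "dp": [0, 0, 0.018], "angular": [0, 0, 0]}, {"claw": 90, "dp": [0, 0, 0.02], "angular": [0, 0, 0]}, {"claw": 90, "dp": [0, 0, 0.02], "angular": [0, 0, 0]}, {"claw": 90, "dp": [0, 0, 0.017], "angular": [0, 0, 0]}, {"claw": 90, "dp": [0, 0, 0.0075], "angular": [0, 0, 0]}, {"claw": 90, "dp": [0, 0, 0.0025], "angular": [0, 0, 0]}, {"claw": 90, "dp": [0, 0, 0], "angular": [0, 0, 0]}, {"claw": 120, "dp": [0, 0, 0], "angular": [0, 0, 0]}], force=40)

```text
clock: 15.73
tcp_pos: [0.4218, -0.086, 0.0148]
orientation: [0.0, -0.572, 0.821, -0.0]
wrist_force: [0.2, -0.1, -0.2]
finger_gap: 0.0458
```

Call:
play_rows(steps=[{"claw": 150, "dp": [0, 0, 0], "angular": [0, 0, 0]}, {"claw": 180, "dp": [0, 0, 0], "angular": [0, 0, 0]}, {"claw": 210, "dp": [0, 0, 0], "angular": [0, 0, 0]}, {"claw": 240, "dp": [0, 0, 0], "angular": [0, 0, 0]}, {"claw": 250, "dp": [0, 0, 0], "angular": [0, 0, 0]}, {"claw": 250, "dp": [0, 0, 0], "angular": [0, 0, 0]}, {"claw": 250, "dp": [0, 0, 0], "angular": [0, 0, 0]}, {"claw": 250, "dp": [0, 0, 0], "angular": [0, 0, 0]}])

```text
clock: 16.4
tcp_pos: [0.422, -0.0861, 0.0153]
orientation: [0.001, -0.572, 0.821, -0.001]
wrist_force: [-0.4, 1.7, 6.9]
finger_gap: 0.0242
```

Call:
play_rows(steps=[{"claw": 250, "dp": [0, 0, -0.002], "angular": [0, 0, 0]}, {"claw": 250, "dp": [0, 0, -0.008], "angular": [0, 0, 0]}, {"claw": 250, "dp": [0, 0, -0.015], "angular": [0, 0, 0]}, {"claw": 250, "dp": [0, 0, -0.02], "angular": [0, 0, 0]}, {"claw": 250, "dp": [0, 0, -0.02], "angular": [0, 0, 0]}, {"claw": 250, "dp": [0, 0, -0.015], "angular": [0, 0, 0]}, {"claw": 250, "dp": [0, 0, 0], "angular": [0, 0, 0]}, {"claw": 250, "dp": [0, 0, 0], "angular": [0, 0, 0]}])

```text
clock: 17.07
tcp_pos: [0.4217, -0.086, 0.0951]
orientation: [0.001, -0.572, 0.821, -0.001]
wrist_force: [-0.2, 0.4, -1.2]
finger_gap: 0.0242
```

```bash
python3 go.py 636.5 58.5 95 93.7 16
```

```text
t 17.07 p [421.7 -86.   95.1] phi 159.7 tilt 0.13 gap 24.2 F [-0.2  0.4 -1.2] D [ 2.148e+02  1.445e+02 -1.000e-01] dphi -66.0
[np.float64(-0.0131), np.float64(-0.0095), np.float64(0.0)] wz 4.13
[np.float64(-0.0138), np.float64(-0.0085), np.float64(0.0)] wz 4.13
[np.float64(-0.0143), np.float64(-0.0075), np.float64(0.0)] wz 4.13
[np.float64(-0.0148), np.float64(-0.0064), np.float64(0.0)] wz 4.13
[np.float64(-0.0153), np.float64(-0.0053), np.float64(0.0)] wz 4.13
[np.float64(-0.0156), np.float64(-0.0042), np.float64(0.0)] wz 4.13
[np.float64(-0.0159), np.float64(-0.0031), np.float64(0.0)] wz 4.13
[np.float64(-0.0161), np.float64(-0.0019), np.float64(0.0)] wz 4.13
[np.float64(-0.0162), np.float64(-0.0008), np.float64(0.0)] wz 4.13
[np.float64(-0.0162), np.float64(0.0004), np.float64(0.0)] wz 4.13
[np.float64(-0.0161), np.float64(0.0015), np.float64(0.0)] wz 4.13
[np.float64(-0.016), np.float64(0.0027), np.float64(0.0)] wz 4.13
[np.float64(-0.0157), np.float64(0.0038), np.float64(0.0)] wz 4.13
[np.float64(-0.0154), np.float64(0.005), np.float64(0.0)] wz 4.13
[np.float64(-0.015), np.float64(0.0061), np.float64(0.0)] wz 4.13
[np.float64(-0.0145), np.float64(0.0071), np.float64(0.0)] wz 4.13
```

Call:
play_rows(steps=[{"claw": 250, "dp": [-0.0131, -0.0095, 0], "angular": [0, 0, 4.13]}, {"claw": 250, "dp": [-0.0138, -0.0085, 0], "angular": [0, 0, 4.13]}, {"claw": 250, "dp": [-0.0143, -0.0075, 0], "angular": [0, 0, 4.13]}, {"claw": 250, "dp": [-0.0148, -0.0064, 0], "angular": [0, 0, 4.13]}, {"claw": 250, "dp": [-0.0153, -0.0053, 0], "angular": [0, 0, 4.13]}, {"claw": 250, "dp": [-0.0156, -0.0042, 0], "angular": [0, 0, 4.13]}, {"claw": 250, "dp": [-0.0159, -0.0031, 0], "angular": [0, 0, 4.13]}, {"claw": 250, "dp": [-0.0161, -0.0019, 0], "angular": [0, 0, 4.13]}])

```text
clock: 17.73
tcp_pos: [0.5278, -0.0128, 0.0926]
orientation: [-0.001, -0.313, 0.95, 0.001]
wrist_force: [1.2, -0.2, -0.2]
finger_gap: 0.0239
```

Call:
play_rows(steps=[{"claw": 250, "dp": [-0.0162, -0.0008, 0], "angular": [0, 0, 4.13]}, {"claw": 250, "dp": [-0.0162, 0.0004, 0], "angular": [0, 0, 4.13]}, {"claw": 250, "dp": [-0.0161, 0.0015, 0], "angular": [0, 0, 4.13]}, {"claw": 250, "dp": [-0.016, 0.0027, 0], "angular": [0, 0, 4.13]}, {"claw": 250, "dp": [-0.0157, 0.0038, 0], "angular": [0, 0, 4.13]}, {"claw": 250, "dp": [-0.0154, 0.005, 0], "angular": [0, 0, 4.13]}, {"claw": 250, "dp": [-0.015, 0.0061, 0], "angular": [0, 0, 4.13]}, {"claw": 250, "dp": [-0.0145, 0.0071, 0], "angular": [0, 0, 4.13]}])

```text
clock: 18.4
tcp_pos: [0.6353, 0.0593, 0.0922]
orientation: [-0.002, -0.03, 1.0, 0.0]
wrist_force: [1.5, 0.5, -1.5]
finger_gap: 0.0241
```

Call:
play_rows(steps=[{"claw": 250, "dp": [0, 0, 0], "angular": [0, 0, 0]}, {"claw": 250, "dp": [0, 0, 0.01], "angular": [0, 0, 0]}, {"claw": 250, "dp": [0, 0, 0.02], "angular": [0, 0, 0]}, {"claw": 250, "dp": [0, 0, 0.015], "angular": [0, 0, 0]}, {"claw": 250, "dp": [0, 0, 0.01], "angular": [0, 0, 0]}, {"claw": 250, "dp": [0, 0, 0], "angular": [0, 0, 0]}, {"claw": 250, "dp": [0, 0, 0], "angular": [0, 0, 0]}, {"claw": 250, "dp": [0, 0, 0], "angular": [0, 0, 0]}])

```text
clock: 19.07
tcp_pos: [0.636, 0.0585, 0.0398]
orientation: [0.0, -0.032, 0.999, 0.0]
wrist_force: [-0.7, 0.0, -0.1]
finger_gap: 0.0236
```

```bash
python3 go.py 636.5 58.5 26 93.7 1
python3 - <<'E'
from h import *
p,d=cam('scene'); cv2.imwrite('pics/s6.png',cv2.resize(p[130:310,130:350,::-1],None,fx=3.2,fy=3.2))
E
```

```text
t 19.07 p [636.   58.5  39.8] phi 93.6 tilt 0.03 gap 23.6 F [-0.7  0.  -0.1] D [  0.5   0.  -13.8] dphi 0.1
[np.float64(-0.0005), np.float64(0.0), np.float64(0.0138)] wz -0.05
```

View pics/s6.png

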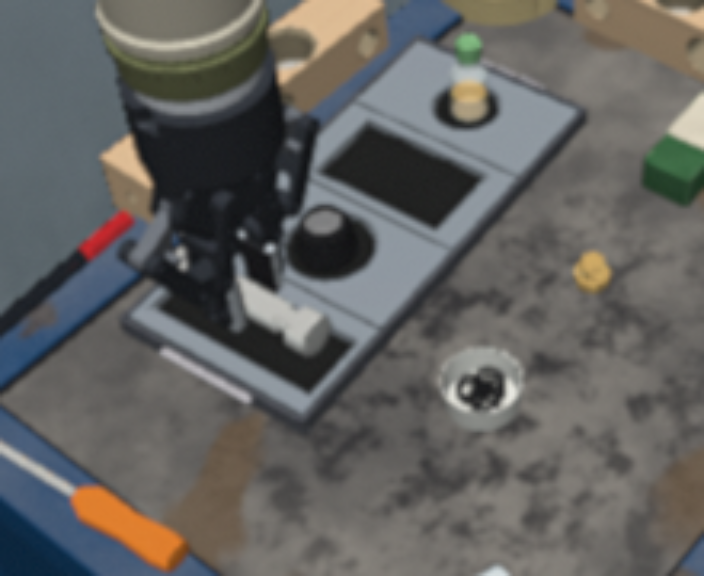

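The gauge is aligned over the long pocket. Lower it.

Call:
play_rows(steps=[{"claw": 250, "dp": [0, 0, 0.006], "angular": [0, 0, 0]}, {"claw": 250, "dp": [0, 0, 0.005], "angular": [0, 0, 0]}, {"claw": 250, "dp": [0, 0, 0.002], "angular": [0, 0, 0]}, {"claw": 250, "dp": [0, 0, 0.001], "angular": [0, 0, 0]}, {"claw": 250, "dp": [0, 0, 0.001], "angular": [0, 0, 0]}, {"claw": 250, "dp": [0, 0, 0.0005], "angular": [0, 0, 0]}, {"claw": 250, "dp": [0, 0, 0], "angular": [0, 0, 0]}, {"claw": 250, "dp": [0, 0, 0], "angular": [0, 0, 0]}])

```text
clock: 19.78
tcp_pos: [0.6356, 0.0588, 0.0244]
orientation: [-0.0, -0.032, 0.999, -0.0]
wrist_force: [-3.4, -0.0, 5.6]
finger_gap: 0.024
```

Call:
play_rows(steps=[{"claw": 220, "dp": [0, 0, 0.0003], "angular": [0, 0, 0]}, {"claw": 190, "dp": [0, 0, 0], "angular": [0, 0, 0]}, {"claw": 150, "dp": [0, 0, 0], "angular": [0, 0, 0]}, {"claw": 135, "dp": [0, 0, 0], "angular": [0, 0, 0]}, {"claw": 135, "dp": [0, 0, 0], "angular": [0, 0, 0]}, {"claw": 135, "dp": [0, 0, -0.01], "angular": [0, 0, 0]}, {"claw": 135, "dp": [0, 0, -0.02], "angular": [0, 0, 0]}, {"claw": 135, "dp": [0, 0, -0.03], "angular": [0, 0, 0]}])

```text
clock: 20.45
tcp_pos: [0.6338, 0.0588, 0.0817]
orientation: [-0.003, -0.032, 0.999, 0.0]
wrist_force: [0.2, -0.7, 0.1]
finger_gap: 0.0406
```

Call:
play_rows(steps=[{"claw": 60, "dp": [0, 0, -0.03], "angular": [0, 0, 0]}, {"claw": 60, "dp": [0, 0, 0], "angular": [0, 0, 0]}, {"claw": 60, "dp": [0, 0, 0], "angular": [0, 0, 0]}, {"claw": 60, "dp": [0, 0, 0], "angular": [0, 0, 0]}, {"claw": 60, "dp": [0, 0, 0], "angular": [0, 0, 0]}, {"claw": 60, "dp": [0, 0, 0], "angular": [0, 0, 0]}, {"claw": 60, "dp": [0, 0, 0], "angular": [0, 0, 0]}, {"claw": 60, "dp": [0, 0, 0], "angular": [0, 0, 0]}])

```text
clock: 21.12
tcp_pos: [0.6354, 0.0587, 0.1125]
orientation: [-0.001, -0.032, 0.999, 0.0]
wrist_force: [-0.1, 0.0, 0.3]
finger_gap: 0.0656
```

```bash
python3 go.py 512.2 -206 110 181.5 16
```

```text
t 21.12 p [635.4  58.7 112.5] phi 93.6 tilt 0.1 gap 65.6 F [-0.1  0.   0.3] D [-123.2 -264.7   -2.5] dphi 87.9
[np.float64(0.0087), np.float64(-0.016), np.float64(0.0002)] wz -5.49
[np.float64(0.0102), np.float64(-0.0151), np.float64(0.0002)] wz -5.49
[np.float64(0.0116), np.float64(-0.0141), np.float64(0.0002)] wz -5.49
[np.float64(0.0129), np.float64(-0.0129), np.float64(0.0002)] wz -5.49
[np.float64(0.0141), np.float64(-0.0116), np.float64(0.0002)] wz -5.49
[np.float64(0.0151), np.float64(-0.0102), np.float64(0.0002)] wz -5.49
[np.float64(0.016), np.float64(-0.0087), np.float64(0.0002)] wz -5.49
[np.float64(0.0168), np.float64(-0.0071), np.float64(0.0002)] wz -5.49
[np.float64(0.0174), np.float64(-0.0055), np.float64(0.0002)] wz -5.49
[np.float64(0.0179), np.float64(-0.0038), np.float64(0.0002)] wz -5.49
[np.float64(0.0181), np.float64(-0.0021), np.float64(0.0002)] wz -5.49
[np.float64(0.0182), np.float64(-0.0003), np.float64(0.0002)] wz -5.49
[np.float64(0.0182), np.float64(0.0014), np.float64(0.0002)] wz -5.49
[np.float64(0.018), np.float64(0.0032), np.float64(0.0002)] wz -5.49
[np.float64(0.0176), np.float64(0.0049), np.float64(0.0002)] wz -5.49
[np.float64(0.017), np.float64(0.0065), np.float64(0.0002)] wz -5.49
```

Call:
play_rows(steps=[{"claw": 75, "dp": [0.0087, -0.016, 0], "angular": [0, 0, -5.5]}, {"claw": 75, "dp": [0.0102, -0.0151, 0], "angular": [0, 0, -5.5]}, {"claw": 75, "dp": [0.0116, -0.0141, 0], "angular": [0, 0, -5.5]}, {"claw": 75, "dp": [0.0129, -0.0129, 0], "angular": [0, 0, -5.5]}, {"claw": 75, "dp": [0.0141, -0.0116, 0], "angular": [0, 0, -5.5]}, {"claw": 75, "dp": [0.0151, -0.0102, 0], "angular": [0, 0, -5.5]}, {"claw": 75, "dp": [0.016, -0.0087, 0], "angular": [0, 0, -5.5]}, {"claw": 75, "dp": [0.0168, -0.0071, 0], "angular": [0, 0, -5.5]}])

```text
clock: 21.78
tcp_pos: [0.574, -0.0743, 0.1131]
orientation: [-0.0, -0.406, 0.914, 0.0]
wrist_force: [1.1, -0.2, -0.6]
finger_gap: 0.0599
```

Call:
play_rows(steps=[{"claw": 75, "dp": [0.0174, -0.0055, 0], "angular": [0, 0, -5.5]}, {"claw": 75, "dp": [0.0179, -0.0038, 0], "angular": [0, 0, -5.5]}, {"claw": 75, "dp": [0.0181, -0.0021, 0], "angular": [0, 0, -5.5]}, {"claw": 75, "dp": [0.0182, -0.0003, 0], "angular": [0, 0, -5.5]}, {"claw": 75, "dp": [0.0182, 0.0014, 0], "angular": [0, 0, -5.5]}, {"claw": 75, "dp": [0.018, 0.0032, 0], "angular": [0, 0, -5.5]}, {"claw": 75, "dp": [0.0176, 0.0049, 0], "angular": [0, 0, -5.5]}, {"claw": 75, "dp": [0.017, 0.0065, 0], "angular": [0, 0, -5.5]}])

```text
clock: 22.45
tcp_pos: [0.5126, -0.2068, 0.1132]
orientation: [0.0, 0.719, -0.695, -0.0]
wrist_force: [-0.3, -0.4, -0.4]
finger_gap: 0.0602
```

Call:
play_rows(steps=[{"claw": 75, "dp": [0, 0, 0], "angular": [0, 0, 0]}, {"claw": 75, "dp": [0, 0, 0], "angular": [0, 0, 0]}, {"claw": 75, "dp": [0, 0, 0], "angular": [0, 0, 0]}, {"claw": 75, "dp": [0, 0, 0], "angular": [0, 0, 0]}, {"claw": 75, "dp": [0, 0, 0], "angular": [0, 0, 0]}, {"claw": 75, "dp": [0, 0, 0], "angular": [0, 0, 0]}, {"claw": 75, "dp": [0, 0, 0], "angular": [0, 0, 0]}, {"claw": 75, "dp": [0, 0, 0], "angular": [0, 0, 0]}])

```text
clock: 23.12
tcp_pos: [0.5134, -0.2057, 0.1135]
orientation: [-0.0, 0.717, -0.697, -0.0]
wrist_force: [-0.8, -0.4, -0.4]
finger_gap: 0.0601
```

```bash
python3 go.py 512.2 -206 15 181.5 1
python3 - <<'E'
from h import *
p,d=cam('scene'); cv2.imwrite('pics/s7.png',cv2.resize(p[90:310,130:430,::-1],None,fx=2.6,fy=2.6))
E
```

```text
t 23.12 p [ 513.4 -205.7  113.5] phi -178.3 tilt 0.01 gap 60.1 F [-0.8 -0.4 -0.4] D [ -1.2  -0.3 -98.5] dphi -0.2
[np.float64(0.0003), np.float64(0.0012), np.float64(0.0985)] wz 0.17
```

View pics/s7.png

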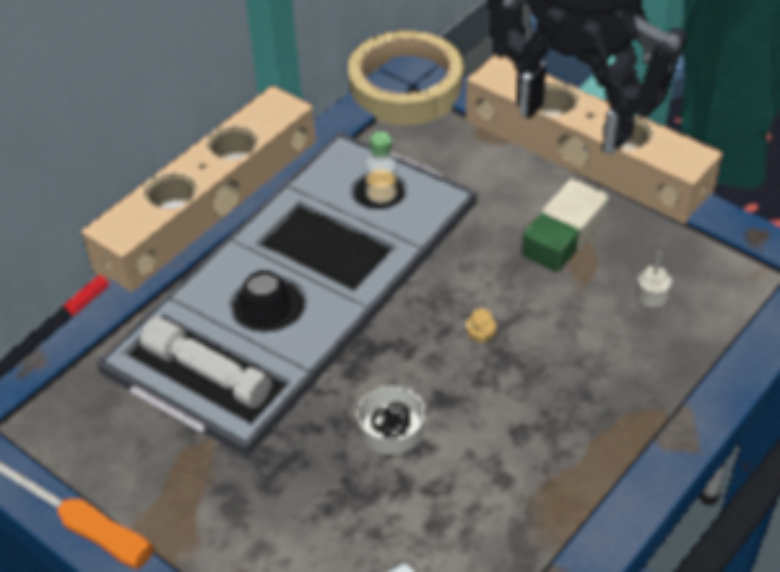

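Gauge, loupe and vial are seated. The jaws are aligned over the bar, at (565,220). Descend and grip.

Call:
play_rows(steps=[{"claw": 75, "dp": [0, 0.0012, 0.018], "angular": [0, 0, 0]}, {"claw": 75, "dp": [0, 0, 0.022], "angular": [0, 0, 0]}, {"claw": 75, "dp": [0, 0, 0.022], "angular": [0, 0, 0]}, {"claw": 75, "dp": [0, 0, 0.02], "angular": [0, 0, 0]}, {"claw": 75, "dp": [0, 0, 0.013], "angular": [0, 0, 0]}, {"claw": 75, "dp": [0, 0, 0.005], "angular": [0, 0, 0]}, {"claw": 75, "dp": [0, 0, 0], "angular": [0, 0, 0]}, {"claw": 90, "dp": [0, 0, 0], "angular": [0, 0, 0]}], force=50)

```text
clock: 23.83
tcp_pos: [0.5123, -0.2062, 0.0138]
orientation: [-0.0, 0.717, -0.697, 0.0]
wrist_force: [0.3, -0.1, 0.5]
finger_gap: 0.0551
```

Call:
play_rows(steps=[{"claw": 120, "dp": [0, 0, 0], "angular": [0, 0, 0]}, {"claw": 150, "dp": [0, 0, 0], "angular": [0, 0, 0]}, {"claw": 180, "dp": [0, 0, 0], "angular": [0, 0, 0]}, {"claw": 210, "dp": [0, 0, 0], "angular": [0, 0, 0]}, {"claw": 210, "dp": [0, 0, 0], "angular": [0, 0, 0]}, {"claw": 210, "dp": [0, 0, 0], "angular": [0, 0, 0]}, {"claw": 210, "dp": [0, 0, 0], "angular": [0, 0, 0]}, {"claw": 210, "dp": [0, 0, 0], "angular": [0, 0, 0]}])

```text
clock: 24.5
tcp_pos: [0.5131, -0.2067, 0.0149]
orientation: [-0.0, 0.717, -0.697, 0.001]
wrist_force: [1.1, 0.8, 5.9]
finger_gap: 0.0325
```

Call:
play_rows(steps=[{"claw": 210, "dp": [0, 0, -0.002], "angular": [0, 0, 0]}, {"claw": 210, "dp": [0, 0, -0.008], "angular": [0, 0, 0]}, {"claw": 210, "dp": [0, 0, -0.015], "angular": [0, 0, 0]}, {"claw": 210, "dp": [0, 0, -0.02], "angular": [0, 0, 0]}, {"claw": 210, "dp": [0, 0, -0.025], "angular": [0, 0, 0]}, {"claw": 210, "dp": [0, 0, -0.03], "angular": [0, 0, 0]}, {"claw": 210, "dp": [0, 0, -0.01], "angular": [0, 0, 0]}, {"claw": 210, "dp": [0, 0, 0], "angular": [0, 0, 0]}])

```text
clock: 25.17
tcp_pos: [0.514, -0.2072, 0.1268]
orientation: [-0.001, 0.717, -0.697, 0.003]
wrist_force: [-0.1, -0.3, -1.5]
finger_gap: 0.0325
```

```bash
python3 go.py 646.3 -83.4 125 93.7 16
```

```text
t 25.17 p [ 514.  -207.2  126.8] phi -178.4 tilt 0.35 gap 32.5 F [-0.1 -0.3 -1.5] D [132.3 123.8  -1.8] dphi -87.9
[np.float64(-0.0075), np.float64(-0.0085), np.float64(0.0001)] wz 5.5
[np.float64(-0.0083), np.float64(-0.0077), np.float64(0.0001)] wz 5.5
[np.float64(-0.009), np.float64(-0.0069), np.float64(0.0001)] wz 5.5
[np.float64(-0.0096), np.float64(-0.006), np.float64(0.0001)] wz 5.5
[np.float64(-0.0101), np.float64(-0.0051), np.float64(0.0001)] wz 5.5
[np.float64(-0.0106), np.float64(-0.0041), np.float64(0.0001)] wz 5.5
[np.float64(-0.0109), np.float64(-0.003), np.float64(0.0001)] wz 5.5
[np.float64(-0.0112), np.float64(-0.002), np.float64(0.0001)] wz 5.5
[np.float64(-0.0113), np.float64(-0.0009), np.float64(0.0001)] wz 5.5
[np.float64(-0.0113), np.float64(0.0002), np.float64(0.0001)] wz 5.5
[np.float64(-0.0113), np.float64(0.0013), np.float64(0.0001)] wz 5.5
[np.float64(-0.0111), np.float64(0.0023), np.float64(0.0001)] wz 5.5
[np.float64(-0.0108), np.float64(0.0034), np.float64(0.0001)] wz 5.5
[np.float64(-0.0104), np.float64(0.0044), np.float64(0.0001)] wz 5.5
[np.float64(-0.01), np.float64(0.0054), np.float64(0.0001)] wz 5.5
[np.float64(-0.0094), np.float64(0.0063), np.float64(0.0001)] wz 5.5
```

Call:
play_rows(steps=[{"claw": 210, "dp": [-0.0075, -0.0085, 0], "angular": [0, 0, 5.5]}, {"claw": 210, "dp": [-0.0083, -0.0077, 0], "angular": [0, 0, 5.5]}, {"claw": 210, "dp": [-0.009, -0.0069, 0], "angular": [0, 0, 5.5]}, {"claw": 210, "dp": [-0.0096, -0.006, 0], "angular": [0, 0, 5.5]}, {"claw": 210, "dp": [-0.0101, -0.0051, 0], "angular": [0, 0, 5.5]}, {"claw": 210, "dp": [-0.0106, -0.0041, 0], "angular": [0, 0, 5.5]}, {"claw": 210, "dp": [-0.0109, -0.003, 0], "angular": [0, 0, 5.5]}, {"claw": 210, "dp": [-0.0112, -0.002, 0], "angular": [0, 0, 5.5]}])

```text
clock: 25.83
tcp_pos: [0.5775, -0.1433, 0.1213]
orientation: [-0.001, -0.402, 0.916, 0.001]
wrist_force: [0.2, 0.1, -1.4]
finger_gap: 0.033
```

Call:
play_rows(steps=[{"claw": 210, "dp": [-0.0113, -0.0009, 0], "angular": [0, 0, 5.5]}, {"claw": 210, "dp": [-0.0113, 0.0002, 0], "angular": [0, 0, 5.5]}, {"claw": 210, "dp": [-0.0113, 0.0013, 0], "angular": [0, 0, 5.5]}, {"claw": 210, "dp": [-0.0111, 0.0023, 0], "angular": [0, 0, 5.5]}, {"claw": 210, "dp": [-0.0108, 0.0034, 0], "angular": [0, 0, 5.5]}, {"claw": 210, "dp": [-0.0104, 0.0044, 0], "angular": [0, 0, 5.5]}, {"claw": 210, "dp": [-0.01, 0.0054, 0], "angular": [0, 0, 5.5]}, {"claw": 210, "dp": [-0.0094, 0.0063, 0], "angular": [0, 0, 5.5]}])

```text
clock: 26.5
tcp_pos: [0.6437, -0.0815, 0.121]
orientation: [-0.002, -0.029, 1.0, 0.001]
wrist_force: [-0.0, -0.2, -1.2]
finger_gap: 0.033
```

Call:
play_rows(steps=[{"claw": 210, "dp": [0, 0, 0], "angular": [0, 0, 0]}, {"claw": 210, "dp": [0, 0, 0.01], "angular": [0, 0, 0]}, {"claw": 210, "dp": [0, 0, 0.025], "angular": [0, 0, 0]}, {"claw": 210, "dp": [0, 0, 0.025], "angular": [0, 0, 0]}, {"claw": 210, "dp": [0, 0, 0.02], "angular": [0, 0, 0]}, {"claw": 210, "dp": [0, 0, 0.005], "angular": [0, 0, 0]}, {"claw": 210, "dp": [0, 0, 0], "angular": [0, 0, 0]}, {"claw": 210, "dp": [0, 0, 0], "angular": [0, 0, 0]}])

```text
clock: 27.17
tcp_pos: [0.6439, -0.0826, 0.0383]
orientation: [-0.0, -0.032, 0.999, 0.0]
wrist_force: [-0.3, 0.2, -1.1]
finger_gap: 0.0328
```

```bash
python3 go.py 646.3 -83.4 24 93.7 1
python3 - <<'E'
from h import *
p,d=cam('scene'); cv2.imwrite('pics/s8.png',cv2.resize(p[90:270,180:400,::-1],None,fx=3.2,fy=3.2))
E
```

```text
t 27.17 p [643.9 -82.6  38.3] phi 93.7 tilt 0.06 gap 32.8 F [-0.3  0.2 -1.1] D [  2.4  -0.8 -14.3] dphi 0.0
[np.float64(-0.0023), np.float64(-0.0009), np.float64(0.0143)] wz -0.03
```

View pics/s8.png

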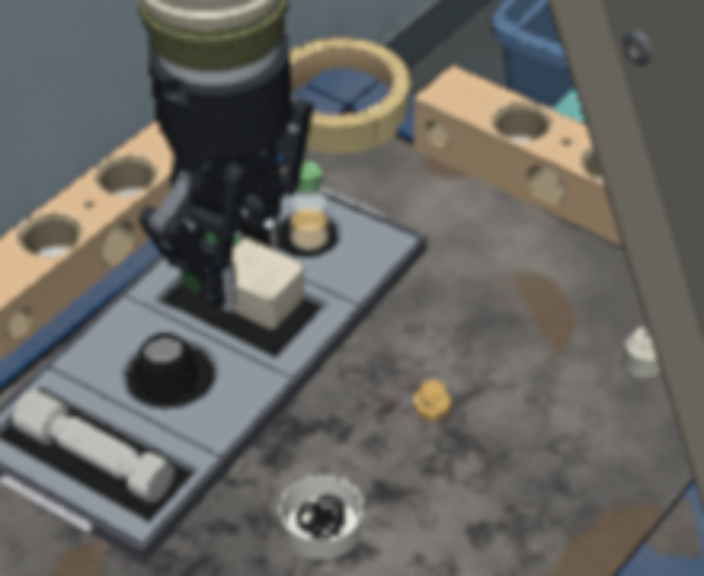

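The bar is aligned over its pocket, with clearance to the vial. Correct by 2 mm and lower.

Call:
play_rows(steps=[{"claw": 210, "dp": [-0.0023, -0.0009, 0.005], "angular": [0, 0, 0]}, {"claw": 210, "dp": [0, 0, 0.005], "angular": [0, 0, 0]}, {"claw": 210, "dp": [0, 0, 0.002], "angular": [0, 0, 0]}, {"claw": 210, "dp": [0, 0, 0.001], "angular": [0, 0, 0]}, {"claw": 210, "dp": [0, 0, 0.001], "angular": [0, 0, 0]}, {"claw": 210, "dp": [0, 0, 0.0005], "angular": [0, 0, 0]}, {"claw": 210, "dp": [0, 0, 0], "angular": [0, 0, 0]}, {"claw": 210, "dp": [0, 0, 0], "angular": [0, 0, 0]}])

```text
clock: 27.88
tcp_pos: [0.6469, -0.083, 0.0241]
orientation: [0.0, -0.032, 0.999, 0.0]
wrist_force: [0.4, -0.3, -1.5]
finger_gap: 0.0329
```

Call:
play_rows(steps=[{"claw": 210, "dp": [0, 0, 0.0006], "angular": [0, 0, 0]}, {"claw": 210, "dp": [0, 0, 0.0006], "angular": [0, 0, 0]}, {"claw": 210, "dp": [0, 0, 0], "angular": [0, 0, 0]}, {"claw": 210, "dp": [0, 0, 0], "angular": [0, 0, 0]}, {"claw": 210, "dp": [0, 0, 0], "angular": [0, 0, 0]}, {"claw": 210, "dp": [0, 0, 0], "angular": [0, 0, 0]}, {"claw": 210, "dp": [0, 0, 0], "angular": [0, 0, 0]}, {"claw": 210, "dp": [0, 0, 0], "angular": [0, 0, 0]}])

```text
clock: 28.55
tcp_pos: [0.647, -0.083, 0.0239]
orientation: [0.0, -0.032, 0.999, -0.0]
wrist_force: [-2.5, 0.9, 5.5]
finger_gap: 0.0328
```

In contact. Release, rise and back off.

Call:
play_rows(steps=[{"claw": 180, "dp": [0, 0, 0], "angular": [0, 0, 0]}, {"claw": 150, "dp": [0, 0, 0], "angular": [0, 0, 0]}, {"claw": 110, "dp": [0, 0, 0], "angular": [0, 0, 0]}, {"claw": 110, "dp": [0, 0, 0], "angular": [0, 0, 0]}, {"claw": 110, "dp": [0, 0, 0], "angular": [0, 0, 0]}, {"claw": 110, "dp": [0, 0, -0.01], "angular": [0, 0, 0]}, {"claw": 110, "dp": [0, 0, -0.02], "angular": [0, 0, 0]}, {"claw": 110, "dp": [0, 0, -0.03], "angular": [0, 0, 0]}])

```text
clock: 29.22
tcp_pos: [0.6447, -0.0825, 0.0809]
orientation: [-0.003, -0.032, 0.999, 0.001]
wrist_force: [0.4, -0.6, -0.2]
finger_gap: 0.0486
```

Call:
play_rows(steps=[{"claw": 110, "dp": [0, 0, -0.03], "angular": [0, 0, 0]}, {"claw": 110, "dp": [0, 0, -0.03], "angular": [0, 0, 0]}, {"claw": 110, "dp": [0.03, 0, -0.02], "angular": [0, 0, 0]}, {"claw": 110, "dp": [0.035, 0, 0], "angular": [0, 0, 0]}, {"claw": 110, "dp": [0.035, 0, 0], "angular": [0, 0, 0]}, {"claw": 110, "dp": [0.035, 0, 0], "angular": [0, 0, 0]}, {"claw": 110, "dp": [0.035, 0, 0], "angular": [0, 0, 0]}, {"claw": 110, "dp": [0, 0, 0], "angular": [0, 0, 0]}])

```text
clock: 29.88
tcp_pos: [0.4695, -0.0923, 0.1623]
orientation: [-0.004, -0.031, 1.0, 0.001]
wrist_force: [-0.3, 1.1, -0.8]
finger_gap: 0.0488
```

Call:
play_rows(steps=[{"claw": 110, "dp": [0, 0, 0], "angular": [0, 0, 0]}, {"claw": 110, "dp": [0, 0, 0], "angular": [0, 0, 0]}, {"claw": 110, "dp": [0, 0, 0], "angular": [0, 0, 0]}, {"claw": 110, "dp": [0, 0, 0], "angular": [0, 0, 0]}, {"claw": 110, "dp": [0, 0, 0], "angular": [0, 0, 0]}, {"claw": 110, "dp": [0, 0, 0], "angular": [0, 0, 0]}, {"claw": 110, "dp": [0, 0, 0], "angular": [0, 0, 0]}, {"claw": 110, "dp": [0, 0, 0], "angular": [0, 0, 0]}])

```text
clock: 30.55
tcp_pos: [0.4774, -0.0938, 0.1626]
orientation: [-0.0, -0.032, 0.999, 0.0]
wrist_force: [-0.2, 0.1, 0.8]
finger_gap: 0.0487
```

Run:
```python
from h import *
cam('top'); p,d=cam('scene'); cv2.imwrite('pics/s9.png',cv2.resize(p[90:350,130:430,::-1],None,fx=2.3,fy=2.3))
import meas
def blob(n,lo,hi,xy,r):
    p,P=cloud(n); q=P[(np.hypot(P[...,0]*1000-xy[0],P[...,1]*1000-xy[1])<r)&(P[...,2]>lo/1000)&(P[...,2]<hi/1000)]*1000
    if len(q)<10: return print(n,xy,'few')
    c,w,a=cv2.minAreaRect(q[:,:2].astype(np.float32)); print(n,xy,'c',np.round(c,1),'wh',np.round(w),'a',round(a,1),'z97',round(np.percentile(q[:,2],97),1))
for n in('top','scene'):
    for lo,xy,r in((17,(636,58),58),(17,(642,-12),26),(17,(646,-83),44),(17,(650,-155),24),(7,(506,15),30),(7,(427,131),38)): blob(n,lo,80,xy,r)
print(env.get_state()['tcp_pos'],env.get_state()['wrist_force'])
```

```text
top (636, 58) c [635.5  48.7] wh [99. 96.] a 4.3 z97 35.2
top (642, -12) c [641.2 -11.5] wh [32. 32.] a 47.0 z97 36.9
top (646, -83) c [649.7 -70.7] wh [31. 77.] a 71.5 z97 40.9
top (650, -155) few
top (506, 15) c [505.4  15.5] wh [44. 42.] a 89.0 z97 21.9
top (427, 131) c [427.9 130.5] wh [58. 24.] a 71.5 z97 26.3
scene (636, 58) c [635.2  47.9] wh [99. 96.] a 7.6 z97 36.4
scene (642, -12) c [640.2 -10.1] wh [33. 33.] a 6.8 z97 38.0
scene (646, -83) c [646.4 -81. ] wh [74. 75.] a 50.5 z97 41.7
scene (650, -155) c [ 644.1 -156.3] wh [32. 19.] a 50.3 z97 69.8
scene (506, 15) c [505.   14.8] wh [44. 46.] a 53.2 z97 22.2
scene (427, 131) c [427.4 130.2] wh [58. 24.] a 71.2 z97 27.4
[ 0.47722917 -0.09378813  0.16264351] [ 0.15493766 -0.35783854 -0.40911889]
```

View pics/s9.png

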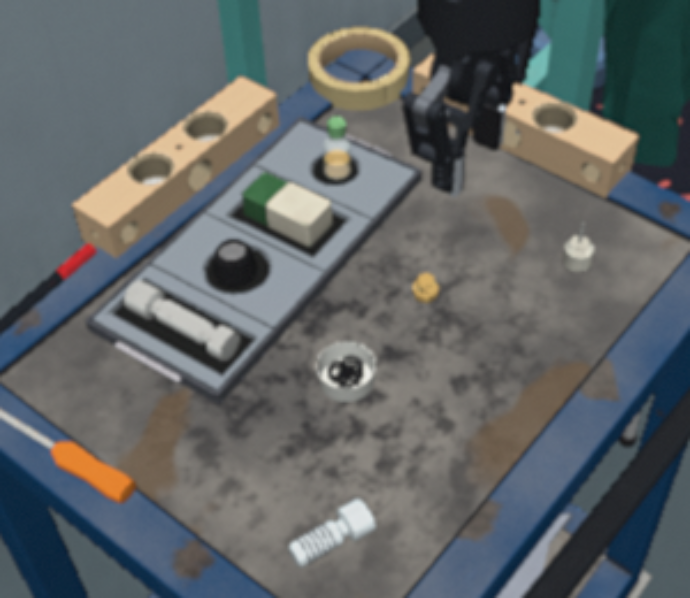

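```bash
python3 -c "
from workcell import env; print(env.hand_in())"
```

```text
the job is handed in; nothing more can be done
None
```

I packed all four items into their own pockets and handed the job in at about 31 s of the 90 s. The hand-in reports no verdict, so what follows rests on my own last checks.

- **Pockets:** The last scene picture shows the gauge, loupe, bar and vial each in its own pocket. The loupe and vial stand upright, and the gauge and bar lie along their pockets. Each was lowered until the wrist force showed contact with the floor, then released.
- **Position:** At release the gripper was within about 1 mm of each measured pocket centre. The depth readings put the loupe within 2 mm of its pocket centre.
- **Heights:** The tops read 35–42 mm for gauge, loupe and bar, and 70 mm for the vial. Those are 1–4 mm above the expected seated heights. The depth images read 1–3 mm high on the loose items too, so I take it as camera bias.
- **Tub and short gauge:** They were within about 1 mm of their starting positions.
- **Vial:** On the first approach a speed limit left it about 12 mm short of its pocket. It may have lightly touched the pocket edge (3 N), so I raised it, corrected and lowered it again. It stayed upright in every picture.

**Not confirmed:** The final depth outlines for the gauge, bar and vial did not give clean centres. The gauge and bar outlines merged with their neighbours, the top view caught almost nothing of the vial, and its scene outline was partial. For these three I relied on the picture and the gripper's position at release.

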